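Prime the rinse canister, then hold the flush coupler on the tilted rinse nipple

ROBOT

A 6-joint arm with a two-finger parallel gripper is mounted at the origin on the work surface. World frame = base frame: x ahead of the robot, y to its left, z up, the work surface at z = 0. Lengths are in m, angles in rad, forces in N, time in s.
With the tool pointing down it reaches from about 0.375 to 0.975 m from the base axis. Payload 3.8 kg.
Tool frame: the origin (TCP) lies at the very end of the fingers, on their centre line; the grasp point (between the pads) lies 19 mm behind it; z points along the fingers, y is the direction in which the jaws open and shut (so a half turn about z gives the same grasp; the last joint's range is limited). The gripper opens to 85 mm and grips with 20 to 120 N. Pads are 22 mm wide; open, the fingers measure 114 mm over their backs; the gripper's body (76 mm by 85 mm) begins 54 mm behind the grasp point. The pads swing forward as they close: fully open they stand 13 mm farther back than shut.
Start: joints at [-1.345, 0.264, 1.604, -0, 1.274, -0.037], TCP at [0.175, -0.652, 0.198] pointing down, gripper open.
Joint ranges: [-2.63, 2.63], [-0.94, 2.18], [0.31, 2.57], [-1.31, 4.45], [0, 2.66], [-2.55, 2.55]. Speed limits (rad/s): [2.57, 2.57, 3.14, 3.14, 3.14, 3.14].

INTERFACE

Orientations are given as a rotation vector (axis times angle).
In Python, from workcell import bot, read_camera, finish_job gives the robot as it stands. The module is installed in compiled form; this text tells all that it offers.
- The arm moves only by the tool servo_tool, never from a script. Its argument "targets" is text: rows parted by semicolons, each of 7 numbers parted by spaces: the turn, a rotation vector about the tool's x, y, z in rad, then the shift along the tool's x, y, z in mm, then the finger opening in mm, from 0 to 85.4. In form: wx wy wz x y z gripper; .... A call has 1 to 8 rows; each row shifts and turns the pose as measured when the row begins, along the tool's axes as they then stand; what a row does not reach is not made up. A row lasts 1/12 s, in which the tool goes at most 41.7 mm and 7.16 degrees, less where a joint would pass 70% of its speed; a pose out of reach is approached as far as the arm can. A call is refused whole if a number of a shift passes 41.7 or a number of a turn 0.125, either way. A call with a gripper value outside its range is refused whole. The fingers move at their own pace and stop on an object; "newtons" is the grip in N (left out, the last holds). Time passes only in rows, so rows that do not move let the fingers close. It gives the time, the measured TCP pose, the force and the opening at its end, in the units of the state.
- bot.read_state(): the state, without advancing time (a new reading comes with each control period).
- read_camera(name): name is "side" or "top"; returns a dict with "image" (420x560x3 uint8, red, green, blue), "mtx" (3x3 intrinsics, pixels), "eye" and "orientation" of the camera in the world. Camera axes: x right, y up, looking along -z (the intrinsics and any distortion apply to the point x, -y, -z); pixel columns grow to the right and rows downward; lengths in m; the calibration is good to about 2 mm. A picture is of the moment at which its call begins. There is no depth.
- finish_job(): hands the job in, once; it reports no verdict.
The state is a dict: "time": time; "q": joint angles; "joint_vel": joint speeds; "joint_torque": joint torques, N m; "tool_pos": TCP position; "tcp_rot": TCP orientation; "wrist_force": force on the tool from outside, world axes, zero at the start; "torque": the same for the moment, N m; "width": opening from 0.0 (shut) to 1.0 (fully open).
Only numpy, scipy, OpenCV 4.12 (cv2) and the standard library are available. Lean on these libraries where they do the work, as an engineer would, in place of code of your own. Each camera call takes 0.05 s, during which the arm holds its last target.

TASK

Prime the rinse line: press the orange cap of the fixed canister fully down and let it spring back up. Then pick up the flush coupler by its teal grip, push its socket squarely onto the tilted brass nipple of the rinse-port block until it snaps in and is fully home, and finish while still holding it gripped and pressed there against the spring. Do not press the cap again once you have taken the coupler, and leave the other things on the bench alone.

Things in the scene. Friction and masses are not known exactly. Their poses are not given: they have to be found in the camera images.
- canister: White round canister with a teal band, 74 mm in diameter, fixed to the bench by a 104 mm round dark foot; origin at the centre of its underside. It stands either on the robot's left or on its right, the coupler's rest on the other side. With its cap it is 184 mm tall.
- cap_top (a point): Centre of the flat top of the orange pump cap on the canister, 184 mm above the bench when up; the cap is 38 mm in diameter and 20 mm high, with a thin spout 4 mm or more below its top that reaches 42 mm out from the cap's axis. Push straight down.
- cap (a joint): How far the orange cap is pressed, in m: 0 up, 0.008 fully down (hard stop). Sprung: about 3 N to start, 8 N at the bottom; it comes up by itself.
- rest: Low round dark rest for the coupler, fixed, 84 mm in diameter; its floor is 6 mm above the bench inside a black rubber rim of 62 mm inner and 72 mm outer diameter, rim top 14 mm above the bench. Origin at the centre of its underside.
- coupler: Loose flush coupler, about 0.25 kg, 90 mm tall, upright in the rest, mouth down. Origin: centre of the socket's mouth (lowest face); z along its axis to the top. From z 0: steel socket, 40 mm wide, to 30 mm, blind round bore 24 mm wide, 20 mm deep; dark shoulder disc, 50 mm wide, z 30 to 38; teal square grip, 28 by 28 mm, sides along its x and y, z 38 to 86; white top plate to 90.
- port_block: White rinse-port block, fixed: base 130 by 110 mm, housing 85 mm wide, 62 high, steel pipes with a copper bar behind (91 mm high). Origin: centre of the underside; x from the rose front panel (roughly facing the robot) to the back. A dark boss, 34 mm wide, rises from it tilted 28 degrees from vertical towards the front (-x); its flat end is centred at (-20, 0, 100) mm in this frame.
- nipple_tip (a point): Centre of the flat tip of the brass nipple that slides in the boss, 32 mm beyond the boss's end when up; moves with it. z points out along the nipple's axis, away from the block (28 degrees from vertical). Nipple 19 mm wide, its last 8 mm tapering to a 10 mm tip; a red band on its lowest 9 mm vanishes into the boss when fully pressed.
- nipple_skirt (a point): Point on the nipple's axis 20 mm below its tip (moves with the nipple): the mouth of the coupler's socket lies here when the bore's floor bears on the tip.
- nipple (a joint): How far the nipple is pushed into the boss, in m: 0 up, 0.009 fully home (hard stop). Its spring starts at 5 N and rises to about 12 N at 2.5 mm, then it snaps: the force falls to about 3 N at 7 mm, and rises to about 10 N at the stop. It never latches: let go, it springs out again.
- amber_bottle: Bystander: amber bottle, 60 mm in diameter, 120 mm tall; origin at the centre of its underside.
- jar: Bystander: white jar with a blue cap, 64 mm in diameter, 70 mm tall; origin at the centre of its underside.
- tube_rack: Bystander: grey tube rack with ten round holes, 60 by 140 by 50 mm; origin at the centre of its underside.
- beaker: Bystander: clear beaker, 72 mm in diameter, 85 mm tall; origin at the centre of its underside.
- tip_box: Bystander: green box, 120 by 85 by 55 mm; origin at the centre of its underside.
- spray_can: Bystander: metal can, 56 mm in diameter, 140 mm tall; origin at the centre of its underside.
There are look-alikes about, which are no part of the job. Leave any blue look-alike of the canister alone.

How it is judged:
By the outcome, as a careful person would: the job done as asked, in the order asked, and still so for the second after the job is handed in, while the arm keeps its last pose, push and grip.
It also fails if it takes over 61 s, if anything falls off the work surface, if the arm or the gripper's body presses on something with over 40 N, if the wrist force passes 120 N, or if a joint passes its speed limit or range.

## Working session

There is one attempt and no reset: what is moved stays moved. The work goes in short steps, Python scripts to look and compute and a tool call to move; the robot and the scene stay as the last step left them, time stands still between calls to the robot, and variables do not carry over. Pictures are saved under pics/ and viewed, and the job is handed in when it is done.

Besides the shell and the picture viewer there is one more tool, called after "Call:" as name(argument=value, ...) on one line, values as JSON. servo_tool: Moves the arm, as the interface text tells. Its arguments: {"type":"object","properties":{"targets":{"type":"string"},"newtons":{"type":"number"}},"required":["targets"]}

```bash
mkdir -p pics; ls; python3 - <<'E'
from workcell import bot, read_camera
import cv2, numpy as np
print(bot.read_state())
for n in ["side","top"]:
    c=read_camera(n)
    cv2.imwrite(f"pics/{n}0.png",cv2.resize(c["image"][:,:,::-1],(800,600),interpolation=cv2.INTER_CUBIC))
    np.savez(f"{n}0.npz",**c)
    print(n,{k:(v if k!="image" else v.shape) for k,v in c.items()})
E
```

```text
pics
{'time': 0.0, 'q': array([-1.34488165e+00,  2.64738502e-01,  1.60537457e+00, -1.61992926e-06,
        1.27368706e+00, -3.69159457e-02]), 'joint_vel': array([ 0.00047294,  0.00158881, -0.00115269, -0.00133289, -0.00088399,
        0.00069704]), 'joint_torque': array([-2.05827171e-03, -5.15115023e+01, -3.67315149e+01,  2.92621380e-04,
        1.29034475e-02,  4.17695873e-06]), 'tool_pos': array([ 0.17518329, -0.65104364,  0.19707166]), 'tcp_rot': array([-3.11232540e+00, -4.11378865e-01,  3.29378930e-04]), 'wrist_force': array([0.12891847, 0.16923769, 0.02873585]), 'torque': array([ 0.0124868 , -0.02287816,  0.00317851]), 'width': 1.0040328346584224}
side {'image': (420, 560, 3), 'mtx': array([[531.97052143,   0.        , 286.79236858],
       [  0.        , 531.97052143, 212.63343198],
       [  0.        ,   0.        ,   1.        ]]), 'eye': array([0.53581087, 1.07282899, 1.10466272]), 'orientation': array([ 0.03517729, -1.24736238, -2.85727585])}
top {'image': (420, 560, 3), 'mtx': array([[431.81009506,   0.        , 281.24164616],
       [  0.        , 431.81009506, 204.00646118],
       [  0.        ,   0.        ,   1.        ]]), 'eye': array([0.39175738, 0.01816256, 1.24662831]), 'orientation': array([ 0.12247873, -0.17148537, -1.55434853])}
```

View pics/side0.png

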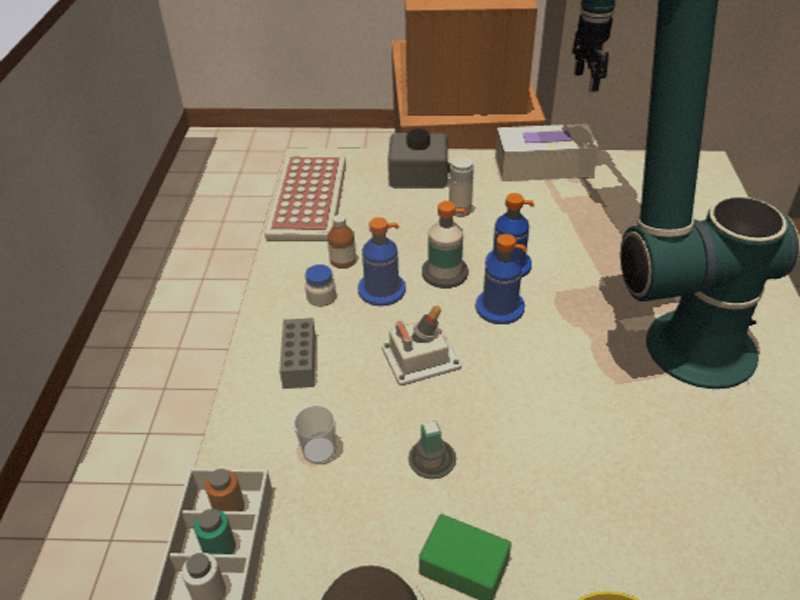

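View pics/top0.png

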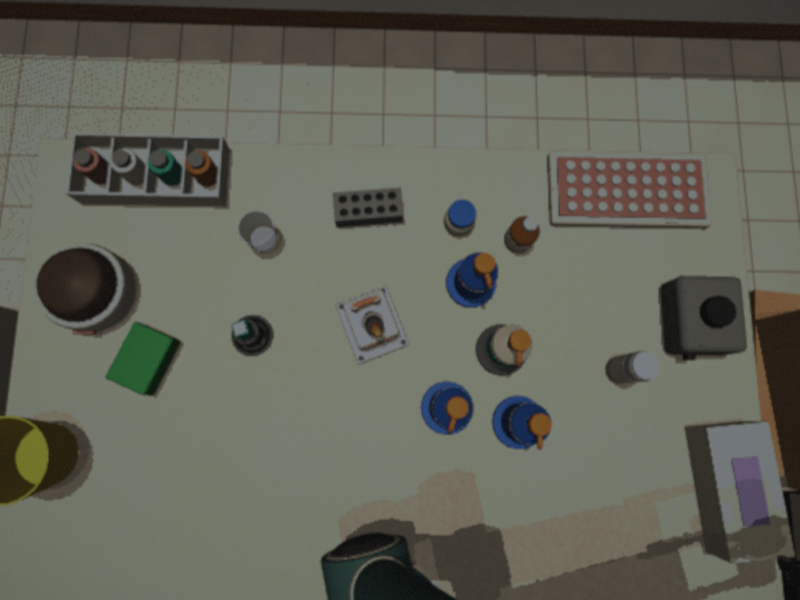

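The top view shows the white canister at about (505,345) with its orange cap at (518,340), the coupler at (250,335) and the port block at (372,323). The three blue look-alikes stand around the canister. Next I'll enlarge the crops.

```bash
cat > h.py <<'E'
import numpy as np, cv2
from scipy.spatial.transform import Rotation as R
from scipy.optimize import least_squares
def load(f): return dict(np.load(f))
def proj(c,P):
    P=np.atleast_2d(P).astype(float); Rm=R.from_rotvec(c["orientation"]).as_matrix()
    p=(P-c["eye"])@Rm; p=p*[1,-1,-1]
    q=p@c["mtx"].T; return q[:,:2]/q[:,2:]
def ray(c,uv):
    K=c["mtx"]; d=np.linalg.solve(K,[uv[0],uv[1],1.]); d=d*[1,-1,-1]
    return R.from_rotvec(c["orientation"]).as_matrix()@d
def onz(c,uv,z):
    d=ray(c,uv); return c["eye"]+d*(z-c["eye"][2])/d[2]
def tri(cs,uvs):
    A=np.zeros((3,3));b=np.zeros(3)
    for c,u in zip(cs,uvs):
        d=ray(c,u);d/=np.linalg.norm(d);M=np.eye(3)-np.outer(d,d);A+=M;b+=M@c["eye"]
    X=np.linalg.solve(A,b); return X,[proj(c,X)[0]-u for c,u in zip(cs,uvs)]
def crop(c,cx,cy,w,h,s,name):
    im=c["image"][cy-h//2:cy+h//2,cx-w//2:cx+w//2,::-1]
    o=cv2.resize(im,None,fx=s,fy=s,interpolation=cv2.INTER_CUBIC)
    g=o
    for k in range(0,w,10):
        cv2.line(g,(k*s,0),(k*s,6 if k%50 else 14),(0,0,255),1)
        cv2.putText(g,str(cx-w//2+k),(k*s,16),0,.35,(0,0,255),1)
    for k in range(0,h,10):
        cv2.line(g,(0,k*s),(6,k*s),(0,0,255),1)
        cv2.putText(g,str(cy-h//2+k),(8,k*s+4),0,.35,(0,0,255),1)
    cv2.imwrite("pics/"+name,g)
E
python3 - <<'E'
from h import *
s=load("side0.npz");t=load("top0.npz")
crop(t,360,240,80,60,10,"t_can.png")
crop(t,175,235,60,50,12,"t_cou.png")
crop(t,262,226,70,60,10,"t_port.png")
crop(s,312,170,70,80,7,"s_can.png")
crop(s,302,310,60,60,10,"s_cou.png")
crop(s,297,242,70,60,10,"s_port.png")
E
```

```text
(no output)
```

View pics/t_can.png

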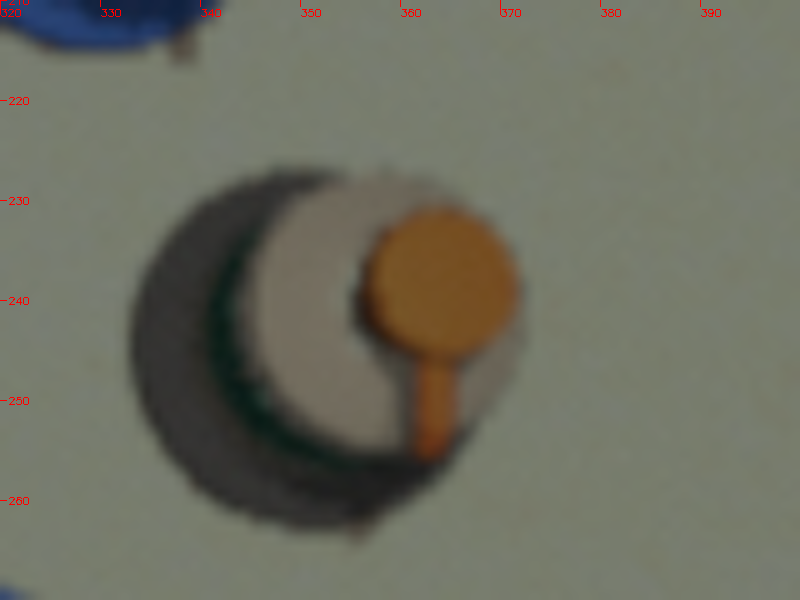

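View pics/s_can.png

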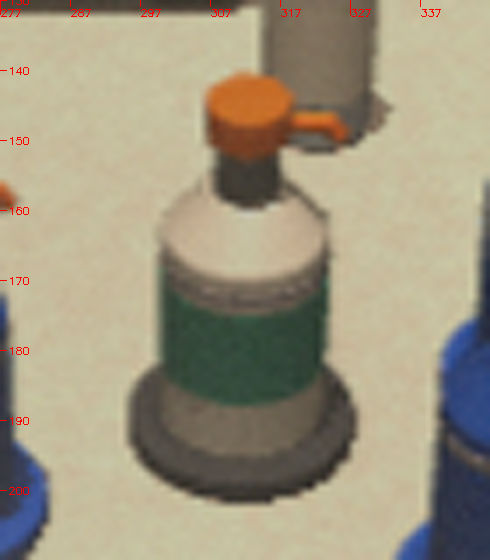

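View pics/t_cou.png

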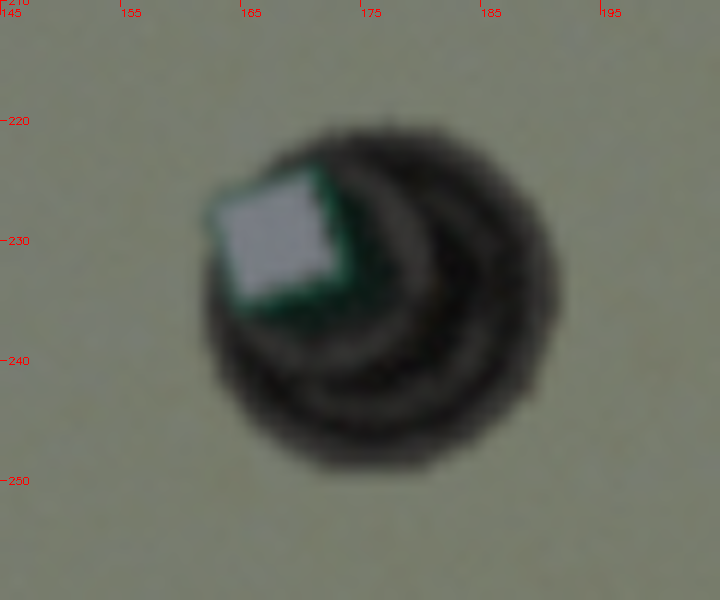

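View pics/s_cou.png

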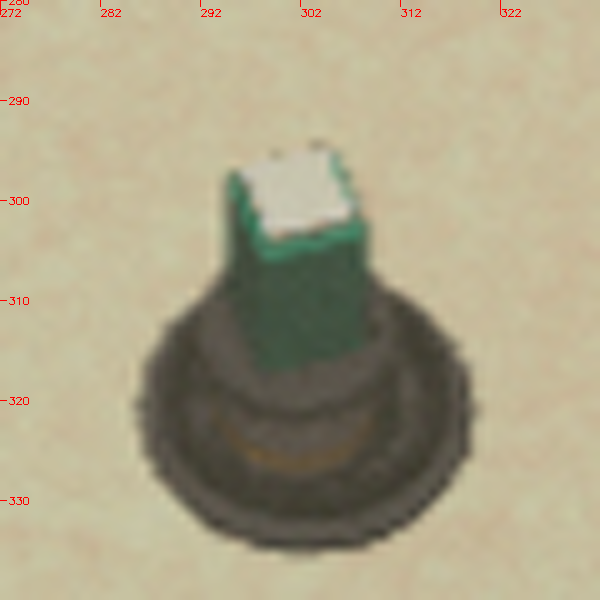

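View pics/t_port.png

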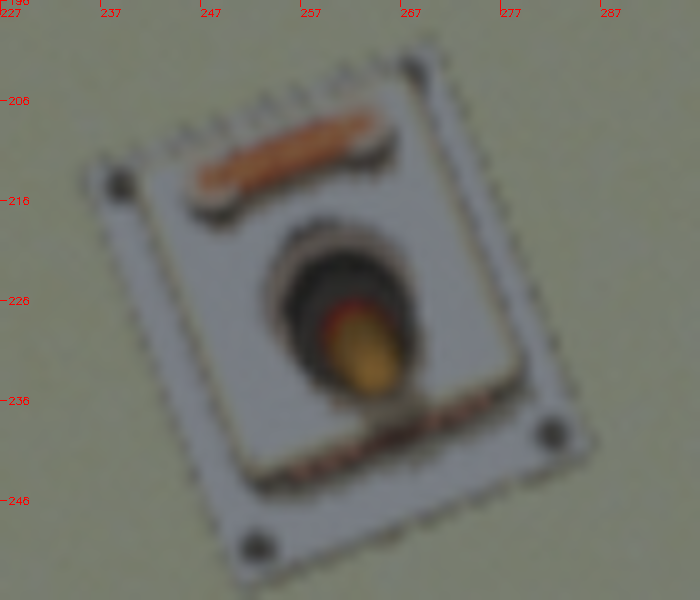

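View pics/s_port.png

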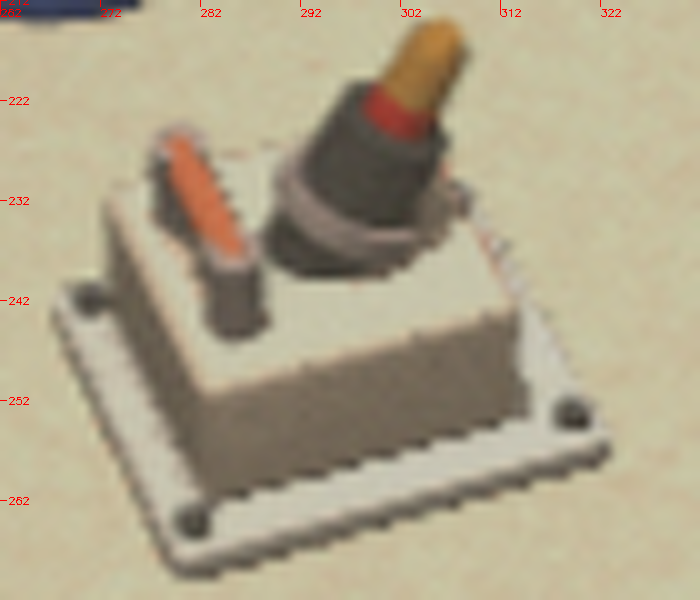

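The crops are clear. In the top crop the cap centre is at (445,280) and the grip's white plate is centred near (278,238). The nipple tip is at (372,385) in the top crop and (447,30) in the side crop. Next step: solve for the poses.

```bash
cat > m.py <<'E'
from h import *
s=load("side0.npz");t=load("top0.npz")
def T(uv,off,sc): return (np.atleast_2d(uv)+.5)/sc-.5+np.array(off)
tc=lambda p:T(p,(320,210),10); sc=lambda p:T(p,(277,130),7)
tq=lambda p:T(p,(145,210),12); sq=lambda p:T(p,(272,280),10)
tp=lambda p:T(p,(227,196),10); sp=lambda p:T(p,(262,212),10)
a,b=tc([445,280])[0],sc([251,100])[0]
print("cap tri",tri([t,s],[a,b]),"t",onz(t,a,.184),"s",onz(s,b,.184))
spo_t=tc([432,455])[0]; print("spout tip",onz(t,spo_t,.178))
# canister foot in top: bottom circle
# coupler
tw=tq([[215,208],[310,172],[345,270],[243,305]]); sw=sq([[240,172],[328,148],[355,212],[268,235]])
print("coupler top t",[onz(t,p,.096)[:2].round(4) for p in tw]," s",[onz(s,p,.096)[:2].round(4) for p in sw])
print("centres",onz(t,tw.mean(0),.096),onz(s,sw.mean(0),.096), tri([t,s],[tw.mean(0),sw.mean(0)]))
P=np.array([onz(t,p,.096)[:2] for p in tw]);S=np.array([onz(s,p,.096)[:2] for p in sw])
for Q in (P,S):
    for i in range(4):
        d=Q[(i+1)%4]-Q[i]; print(np.linalg.norm(d).round(4),np.degrees(np.arctan2(d[1],d[0])).round(1),end="; ")
    print()
# rest: rim circle in top
print("rest t", onz(t,tq([382,300])[0],.006))
# port
tb=tp([[85,175],[425,45],[590,450],[245,590]]); tbs=[(65,55),(65,-55),(-65,-55),(-65,55)]
sb=sp([[55,305],[180,570],[608,447]]); sbs=[(65,-55),(65,55),(-65,55)]
def port(p,l):
    x,y,yaw,h=p; c,q=np.cos(yaw),np.sin(yaw)
    l=np.atleast_2d(l); return np.stack([x+c*l[:,0]-q*l[:,1],y+q*l[:,0]+c*l[:,1],l[:,2]],1)
def res(p,wt=1,ws=1,full=False):
    h=p[3]
    L=lambda a,z:np.c_[np.array(a)/1e3,np.full(len(a),z)]
    r=[(proj(t,port(p,L(tbs,h)))-tb).ravel()*wt,(proj(s,port(p,L(sbs,h)))-sb).ravel()*ws]
    a=np.radians(28); tip=np.array([[-.02-.032*np.sin(a),0,.1+.032*np.cos(a)]])
    tip2=tip
    r.append((proj(t,port(p,tip2))-tp([372,380])).ravel()*wt)
    r.append((proj(s,port(p,tip2))-sp([442,30])).ravel()*ws)
    return np.concatenate(r)
for w in [(1,1),(1,0),(0,1)]:
    o=least_squares(lambda p:res(p,*w),[.6,.07,.2,.008]); p=o.x
    a=np.radians(28); tip=port(p,[[-.02-.032*np.sin(a),0,.1+.032*np.cos(a)]])[0]
    print(w,p.round(4),np.degrees(p[2]).round(2),"tip",tip.round(4)); print(res(p).round(1))
tt,st=tp([372,380])[0],sp([442,30])[0]
print("tip tri",tri([t,s],[tt,st]))
E
python3 m.py
```

```text
cap tri (array([ 0.51090402, -0.22079478,  0.18384129]), [array([-0.04086211,  0.33856384]), array([-0.28100141, -0.05443889])]) t [ 0.51173153 -0.22088462  0.184     ] s [ 0.51007941 -0.22030909  0.184     ]
spout tip [ 0.46882343 -0.21778563  0.178     ]
coupler top t [array([0.5438, 0.2989]), array([0.5521, 0.2785]), array([0.5303, 0.2695]), array([0.5223, 0.2915])]  s [array([0.5506, 0.2795]), array([0.5297, 0.2718]), array([0.5232, 0.2908]), array([0.5437, 0.298 ])]
centres [0.53709171 0.28460526 0.096     ] [0.53682389 0.28510924 0.096     ] (array([0.53698545, 0.28472571, 0.09555016]), [array([-0.00967886,  0.06078286]), array([-0.06770391, -0.01202177])])
0.0221 -67.9; 0.0236 -157.8; 0.0234 110.1; 0.0228 19.0; 
0.0223 -159.8; 0.0201 108.9; 0.0217 19.4; 0.0198 -69.4; 
rest t [0.53405764 0.28003949 0.006     ]
(1, 1) [0.5589 0.0407 0.388  0.0078] 22.23 tip [0.5264 0.0274 0.1283]
[-0.7  0.1  0.6 -0.5  0.6  0.3 -0.6  0.4 -0.9 -0.2 -0.3  0.4  0.8  0.
  0.6 -0.4  0.6  0.2]
(1, 0) [ 0.5598  0.0411  0.3888 -0.0025] 22.28 tip [0.5274 0.0278 0.1283]
[-0.6  0.3  0.4 -0.1  0.4  0.3 -0.6  0.4 -1.1  2.4 -0.6  3.1  0.3  2.6
  0.4 -0.8  0.2  0.3]
(0, 1) [0.5589 0.0388 0.3852 0.006 ] 22.07 tip [0.5265 0.0257 0.1283]
[ 0.   0.1  1.3 -0.4  1.2  0.4 -0.   0.4 -0.8 -0.3 -0.4  0.3  0.7  0.1
  1.2 -0.4  0.5 -0.2]
tip tri (array([0.52656758, 0.02865921, 0.12984538]), [array([ 0.07113545, -0.53907722]), array([0.51688703, 0.09307104])])
```

The two cameras agree to about 1 mm for the cap (0.511,-0.2205), coupler (0.537,0.285, yaw about 20°) and nipple tip (about 0.5265,0.0275,0.1285, port yaw about 22°). I'll write a planning helper that gives the remaining motion in tool axes.

```bash
cat > go.py <<'E'
import sys
from h import *
from workcell import bot
def st(): 
    s=bot.read_state(); return s,R.from_rotvec(s["tcp_rot"])
def need(pos,Rt):
    s,r=st(); d=r.inv().apply(np.array(pos)-s["tool_pos"])*1e3
    w=(r.inv()*Rt).as_rotvec()
    print("t",round(s["time"],2),"pos",(s["tool_pos"]*1e3).round(1),"F",s["wrist_force"].round(1),"w",round(s["width"],3))
    print("need shift mm",d.round(1),"turn rad",w.round(4),"q",s["q"].round(2))
def pose(zdir,ydir):
    z=np.array(zdir,float);z/=np.linalg.norm(z);y=np.array(ydir,float);y-=z*(y@z);y/=np.linalg.norm(y)
    return R.from_matrix(np.stack([np.cross(y,z),y,z],1))
def down(yawdeg): # jaw dir yaw
    a=np.radians(yawdeg); return pose([0,0,-1],[np.cos(a),np.sin(a),0])
E
python3 - <<'E'
from go import *
s,r=st(); print(r.as_matrix().round(3)); need([.511,-.2205,.24],r)
E
```

```text
[[ 0.966  0.26  -0.001]
 [ 0.26  -0.966  0.002]
 [ 0.    -0.002 -1.   ]]
t 0.1 pos [ 175.2 -651.1  197.2] F [ 0.2 -0.   0.1] w 1.003
need shift mm [ 436.2 -328.7  -42.1] turn rad [0. 0. 0.] q [-1.34  0.26  1.61 -0.    1.27 -0.04]
```

Call:
servo_tool(targets="0 0 0 0 0 -40 0; 0 0 0 10 -8 -15 0; 0 0 0 31 -23 0 0; 0 0 0 31 -23 0 0; 0 0 0 31 -23 0 0; 0 0 0 31 -23 0 0; 0 0 0 31 -23 0 0; 0 0 0 31 -23 0 0", newtons=80)

```text
time: 0.77
tool_pos: [0.3268, -0.4569, 0.2516]
tcp_rot: [-3.113, -0.391, 0.002]
wrist_force: [1.0, -0.6, 0.0]
width: -0.001
```

```bash
python3 - <<'E'
from go import *
need([.511,-.2205,.21],down(-70))
E
```

```text
t 0.77 pos [ 326.8 -456.9  251.6] F [ 1.  -0.6  0. ] w -0.001
need shift mm [ 236.9 -183.4   42.2] turn rad [-0.0043  0.0005 -0.0994] q [-0.99  0.02  1.78  0.    1.34  0.33]
```

Call:
servo_tool(targets="0 0 -0.05 30 -23 0 0; 0 0 -0.05 30 -23 0 0; 0 0 0 30 -25 0 0; 0 0 0 30 -25 0 0; 0 0 0 30 -25 0 0; 0 0 0 30 -25 0 0; 0 0 0 30 -25 0 0; 0 0 0 0 0 5 0")

```text
time: 1.43
tool_pos: [0.479, -0.2087, 0.2502]
tcp_rot: [-3.09, -0.56, -0.013]
wrist_force: [-0.8, -0.7, 0.2]
width: -0.001
```

```bash
python3 - <<'E'
from go import *
need([.511,-.2205,.2],down(-70))
E
```

```text
t 1.43 pos [ 479.  -208.7  250.2] F [-0.8 -0.7  0.2] w -0.001
need shift mm [25.4 22.3 50.4] turn rad [-0.0001 -0.0082  0.0097] q [-0.46 -0.06  1.86  0.01  1.33  0.75]
```

Call:
servo_tool(targets="0 -0.004 0.01 12 11 15 0; 0 -0.004 0 12 10 15 0; 0 0 0 2 1 10 0; 0 0 0 0 0 0 0")

```text
time: 1.77
tool_pos: [0.5136, -0.2162, 0.21]
tcp_rot: [3.09, 0.558, 0.003]
wrist_force: [-0.7, -0.4, 0.5]
width: 0.001
```

```bash
python3 - <<'E'
from go import *
need([.511,-.2205,.184],down(-70))
from workcell import read_camera
for n in ["side","top"]:
    c=read_camera(n); np.savez(f"{n}1.npz",**c)
    u=proj(c,[.511,-.2205,.2])[0].astype(int); crop(c,u[0],u[1],60,60,9,f"{n}1.png")
need([.511,-.2205,.184],down(-70))
E
```

```text
t 1.77 pos [ 513.6 -216.2  210. ] F [-0.7 -0.4  0.5] w 0.001
need shift mm [-4.   3.1 26. ] turn rad [ 0.0024 -0.0018  0.0083] q [-0.44  0.03  1.85 -0.    1.26  0.77]
t 1.87 pos [ 513.8 -216.9  211.9] F [ 0.  -0.5  0.7] w -0.0
need shift mm [-4.   2.3 27.9] turn rad [ 0.0041 -0.0034  0.0074] q [-0.44  0.03  1.85 -0.    1.26  0.77]
```

View pics/side1.png

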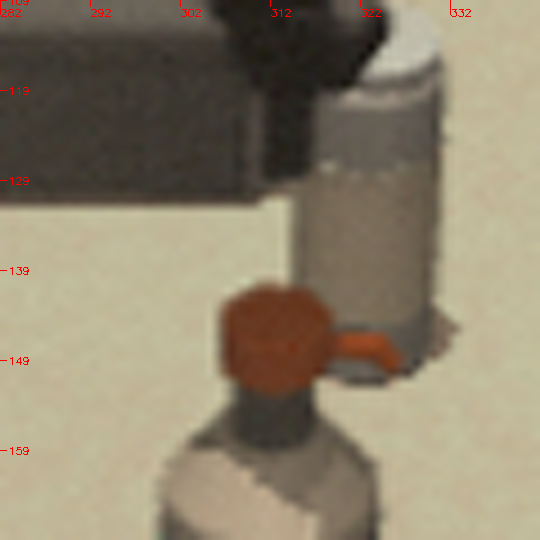

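View pics/top1.png

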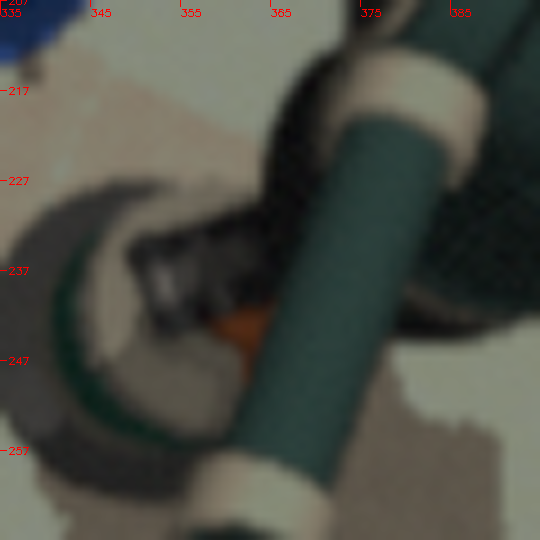

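The side view shows the closed fingertips at about (313,130), right above the cap top at (312,143). Now I'll descend.

Call:
servo_tool(targets="0 0 0 -2 1.5 8 0; 0 0 0 -1.5 1 8 0; 0 0 0 0 0 6 0; 0 0 0 0 0 3 0; 0 0 0 0 0 3 0; 0 0 0 0 0 3 0")

```text
time: 2.37
tool_pos: [0.5099, -0.2234, 0.1818]
tcp_rot: [3.086, 0.55, 0.012]
wrist_force: [0.1, -0.4, -0.6]
width: 0.001
```

```bash
python3 - <<'E'
from go import *
need([.511,-.2205,.176],down(-70))
E
```

```text
t 2.37 pos [ 509.9 -223.4  181.8] F [ 0.1 -0.4 -0.6] w 0.001
need shift mm [ 2.  -2.4  5.8] turn rad [ 0.008  -0.0065  0.0034] q [-0.46  0.04  1.89 -0.    1.2   0.76]
```

Call:
servo_tool(targets="0.004 -0.004 0 1.5 -1.5 3 0; 0 0 0 0.5 -0.5 3 0; 0 0 0 0 0 3 0")

```text
time: 2.62
tool_pos: [0.5112, -0.2208, 0.1722]
tcp_rot: [3.09, 0.549, 0.005]
wrist_force: [0.2, 0.6, 0.7]
width: -0.001
```

```bash
python3 - <<'E'
from go import *
need([.511,-.2205,.176],down(-70))
E
```

```text
t 2.62 pos [ 511.2 -220.8  172.2] F [0.2 0.6 0.7] w -0.001
need shift mm [-0.1 -0.4 -3.8] turn rad [ 0.0039 -0.0026  0.0029] q [-0.45  0.06  1.89 -0.    1.19  0.77]
```

```bash
python3 - <<'E'
from go import *
from workcell import read_camera
for n in ["side","top"]:
    c=read_camera(n); np.savez(f"{n}2.npz",**c)
    u=proj(c,[.511,-.2205,.184])[0].astype(int); crop(c,u[0],u[1],60,60,9,f"{n}2.png")
    print(n,proj(c,[bot.read_state()["tool_pos"],[.511,-.2205,.184]]))
need([.511,-.2205,.184],down(-70))
E
```

```text
side [[312.08677475 147.26566936]
 [312.11663399 143.81663628]]
top [[362.88292982 238.47072238]
 [363.90426158 237.84167925]]
t 2.72 pos [ 510.8 -220.6  171.6] F [0.2 0.4 1. ] w -0.001
need shift mm [  0.3  -0.  -12.4] turn rad [ 0.0031 -0.0017  0.0029] q [-0.45  0.06  1.89 -0.    1.19  0.77]
```

View pics/side2.png

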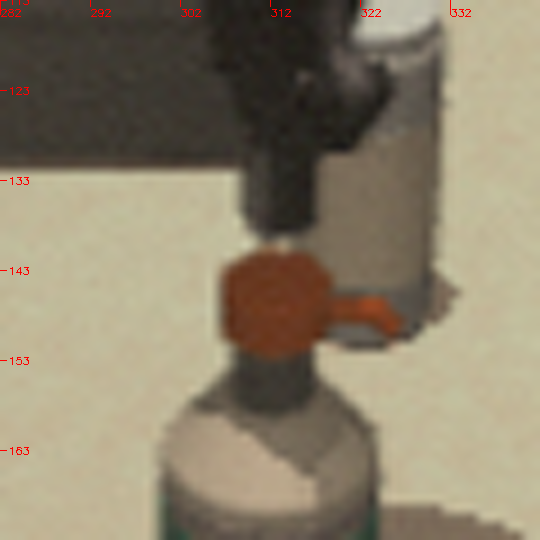

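View pics/top2.png

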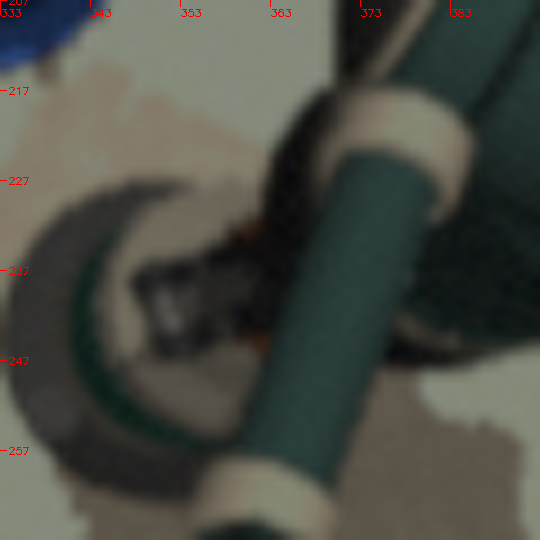

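```bash
python3 - <<'E'
from go import *
s2=load("side2.npz");t2=load("top2.npz")
print(tri([t2,s2],[(352,240),(312,137)]))
print(tri([t2,s2],[(350,241),(312,138)]))
s1=load("side1.npz");t1=load("top1.npz"); print(proj(s1,[.5138,-.2169,.2119]),proj(t1,[.5138,-.2169,.2119]))
for n,c in (("s",s2),("t",t2)):
    u=proj(c,[.511,-.2205,.2])[0].astype(int); crop(c,u[0],min(max(u[1],75),340),150,130,5,f"{n}2w.png")
E
```

```text
(array([ 0.50629519, -0.18164916,  0.23393275]), [array([ 0.2886501, -2.6746709]), array([2.20409621, 0.38896298])])
(array([ 0.50511797, -0.17706332,  0.23349178]), [array([ 0.33653972, -3.18117921]), array([2.62765464, 0.45386093])])
[[311.36323001 136.6722583 ]] [[364.93101978 235.41338586]]
```

View pics/s2w.png

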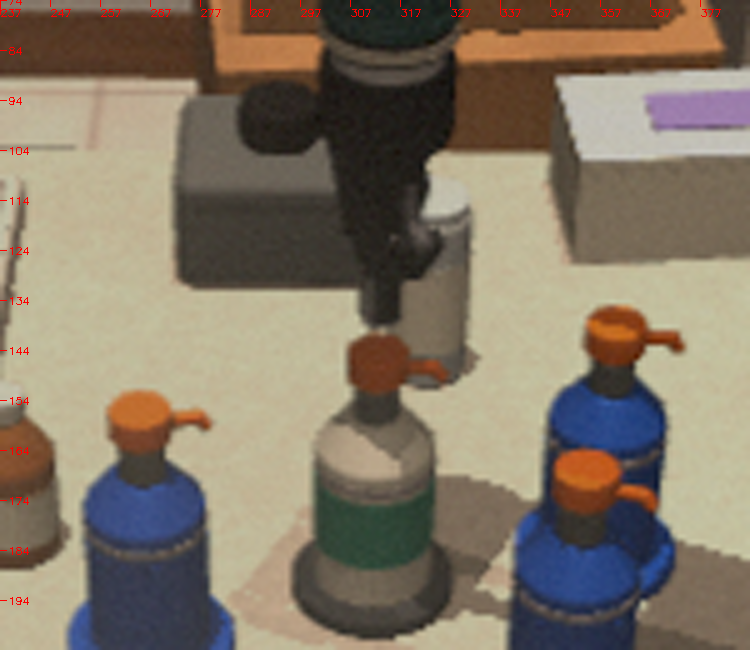

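View pics/t2w.png

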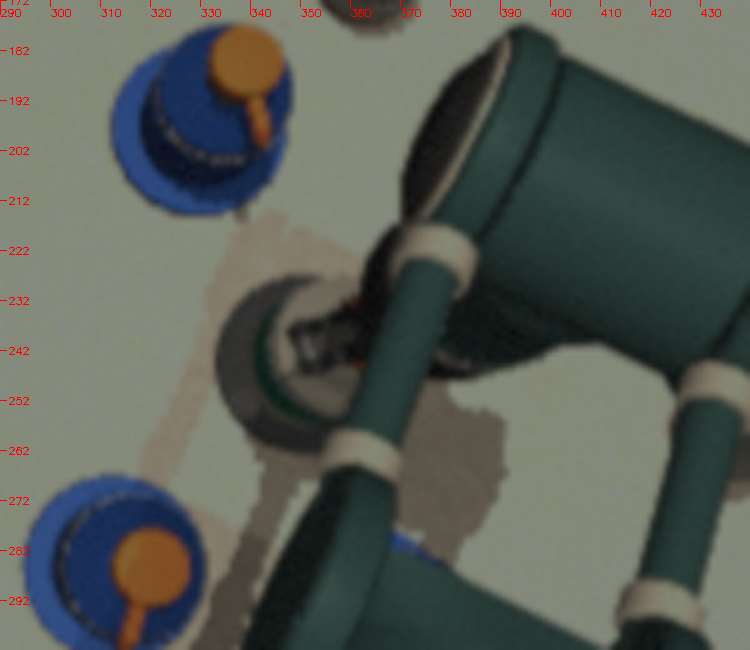

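```bash
python3 - <<'E'
from go import *
s0=load("side0.npz");t0=load("top0.npz")
r=R.from_rotvec([-3.11232540e+00, -4.11378865e-01,0]);p=np.array([.1752,-.651,.1971])
for y in(-50,0,50): print(proj(s0,p+r.apply([0,y/1e3,-.013])))
crop(s0,415,40,80,80,8,"s0g.png")
s,r=st(); print(s["torque"],s["joint_torque"])
E
```

```text
[[413.59512388  73.25988518]]
[[407.86424028  66.53842983]]
[[402.35004436  60.07111621]]
[0.0235686  0.00115093 0.01319691] [-6.45035776e-03 -3.90969908e+01 -3.59983599e+01 -5.24403697e-05
 -1.03173705e-01  4.61250500e-03]
```

View pics/s0g.png

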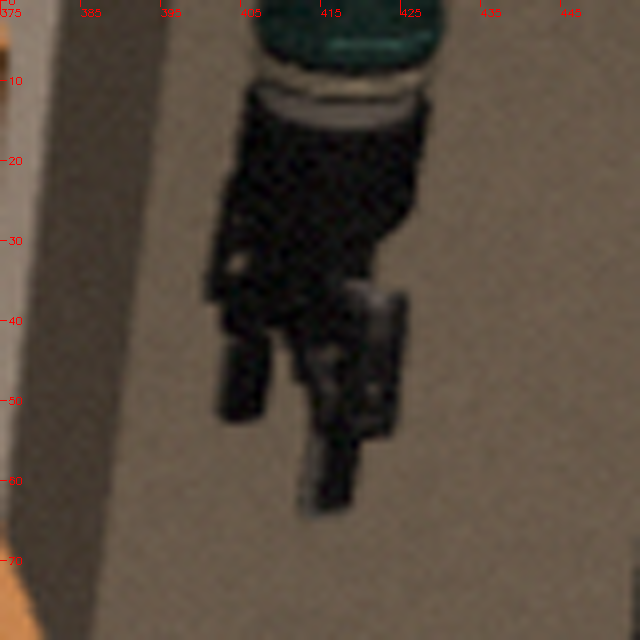

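```bash
python3 - <<'E'
from go import *
s0=load("side0.npz");t0=load("top0.npz")
print(proj(s0,[[0,0,0],[0.1,0,0],[0,.1,0]])*800/560, proj(t0,[[0,0,0],[.1,0,0],[0,-.1,0]])*800/560)
s,r=st();p=s["tool_pos"]
s2=load("side2.npz")
for d in ([0,0,.01],[0,0,.02],[0,0,.03],[0,-.03,0]): print(d,proj(s2,p+d))
# where are fingers in side view at start: open tips +-50
E
```

```text
[[699.95147245 347.65028943]
 [649.53564799 346.92998045]
 [713.031208   385.55184415]] [[388.303107   622.04571594]
 [388.95588944 564.99279819]
 [441.7336836  621.9425647 ]]
[0, 0, 0.01] [[312.17747205 144.44096925]]
[0, 0, 0.02] [[312.24955498 141.65672128]]
[0, 0, 0.03] [[312.32226563 138.84822692]]
[0, -0.03, 0] [[312.06500697 141.33354224]]
```

```bash
python3 - <<'E'
from go import *
t2=load("top2.npz");t1=load("top1.npz"); s2=load("side2.npz")
a=t2["image"].copy(); t2["image"]=np.clip(a.astype(float)*2.2,0,255).astype(np.uint8)
crop(t2,358,238,50,44,15,"t2z.png")
b=s2["image"]; s2["image"]=np.clip(b.astype(float)*1.5,0,255).astype(np.uint8)
crop(s2,312,120,60,80,9,"s2z.png")
E
```

```text
(no output)
```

View pics/t2z.png

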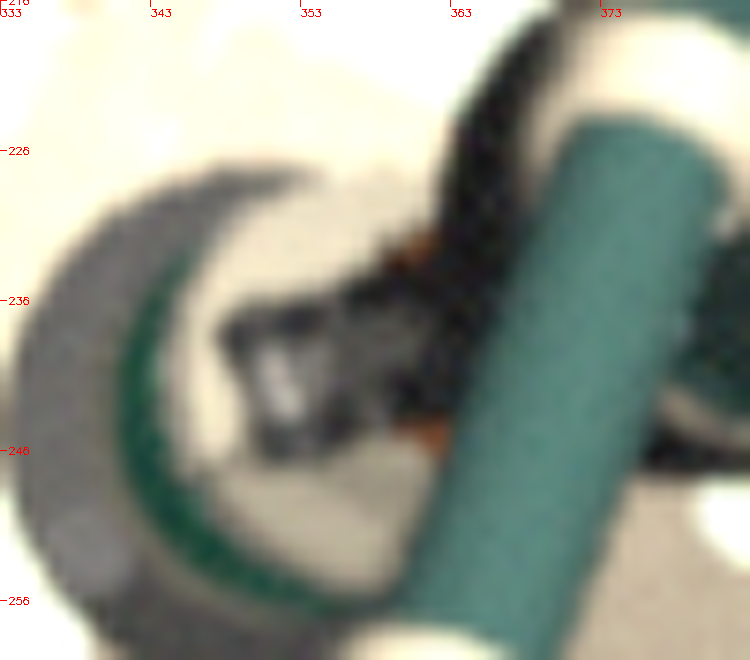

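View pics/s2z.png

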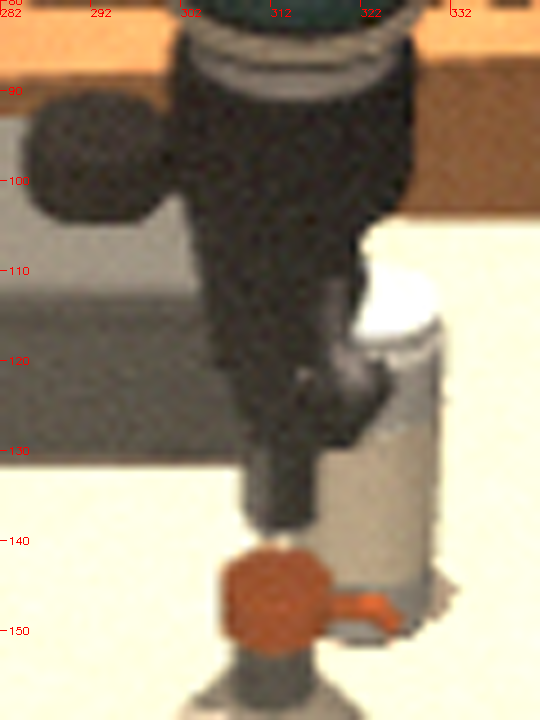

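```bash
python3 - <<'E'
from go import *
s2=load("side2.npz");t2=load("top2.npz")
for a in ((351,241),(350,240),(353,241)):
  for b in ((319,124),(321,123)): 
    X,r=tri([t2,s2],[a,b]); print(a,b,X.round(3),np.round(r,1).ravel())
s,r=st();p=s["tool_pos"];print(p)
for dz in (0,.01,.02,.03):
  print(dz,[ (proj(t2,p+[0,0,dz]+r.apply([0,-y,-b]))[0].round(1),proj(s2,p+[0,0,dz]+r.apply([0,-y,-b]))[0].round(1)) for y,b in ((.035,.055),(.045,.06))])
# gripper/wrist interface ring in side at start: light ring
E
```

```text
(351, 241) (319, 124) [ 0.493 -0.168  0.288] [ 0.1 -0.6  0.5  0.1]
(351, 241) (321, 123) [ 0.49  -0.167  0.292] [-0.1  0.5 -0.4 -0.1]
(350, 240) (319, 124) [ 0.494 -0.165  0.29 ] [ 0.  -0.1  0.1  0. ]
(350, 240) (321, 123) [ 0.491 -0.164  0.294] [-0.1  0.9 -0.8 -0.1]
(353, 241) (319, 124) [ 0.493 -0.173  0.284] [ 0.1 -0.4  0.4  0.1]
(353, 241) (321, 123) [ 0.49  -0.172  0.289] [-0.1  0.6 -0.5 -0.1]
[ 0.51076974 -0.2206472   0.17164774]
0 [(array([354.3, 240.9]), array([316.8, 138.3])), (array([350.8, 242.1]), array([318.1, 138.8]))]
0.01 [(array([355.1, 240.5]), array([316.9, 135.4])), (array([351.6, 241.7]), array([318.2, 135.9]))]
0.02 [(array([356. , 240.1]), array([317. , 132.5])), (array([352.4, 241.3]), array([318.3, 132.9]))]
0.03 [(array([356.8, 239.6]), array([317.1, 129.5])), (array([353.3, 240.8]), array([318.5, 129.9]))]
```

The cap isn't pressed: the fingertips end at about (312,138) in the side view, visibly above the cap. So the reported TCP appears to read roughly 30 mm too low compared with the images. The xy position looks right. I'll go down in small steps and use contact force as the check.

Call:
servo_tool(targets="0 0 0 0 0 3 0; 0 0 0 0 0 3 0; 0 0 0 0 0 3 0; 0 0 0 0 0 2 0; 0 0 0 0 0 0 0")

```text
time: 3.13
tool_pos: [0.5114, -0.2206, 0.16]
tcp_rot: [3.09, 0.55, 0.005]
wrist_force: [-0.5, 0.3, -0.2]
width: -0.005
```

```bash
cat > look.py <<'E'
import sys
from go import *
from workcell import read_camera
def look(tag,P,w=60,h=60,s=9,names=("side","top")):
    for n in names:
        c=read_camera(n); np.savez(f"{n}{tag}.npz",**c)
        u=proj(c,P)[0].astype(int); 
        u[0]=min(max(u[0],w//2),560-w//2);u[1]=min(max(u[1],h//2),420-h//2)
        c["image"]=np.clip(c["image"].astype(float)*(1.8 if n=="top" else 1.2),0,255).astype(np.uint8)
        crop(c,u[0],u[1],w,h,s,f"{n}{tag}.png")
E
python3 - <<'E'
from look import *
look("3",[.511,-.2205,.2])
need([.511,-.2205,.176],down(-70))
E
```

```text
t 3.23 pos [ 511.5 -220.8  160.4] F [ 0.2  0.3 -0.3] w 0.002
need shift mm [ -0.4  -0.4 -15.6] turn rad [ 0.004  -0.0026  0.0034] q [-0.45  0.07  1.9  -0.    1.17  0.77]
```

View pics/side3.png

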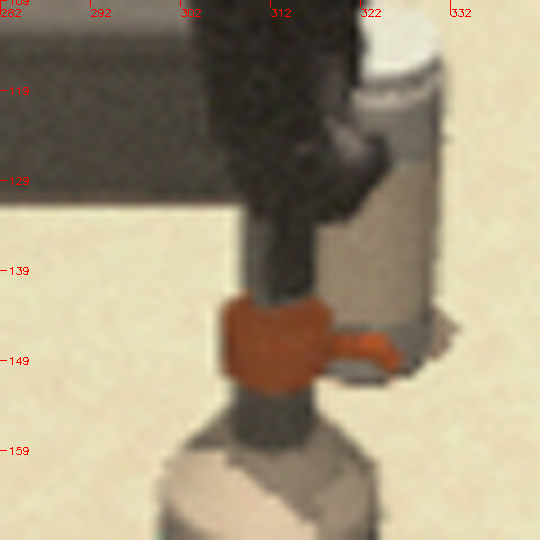

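View pics/top3.png

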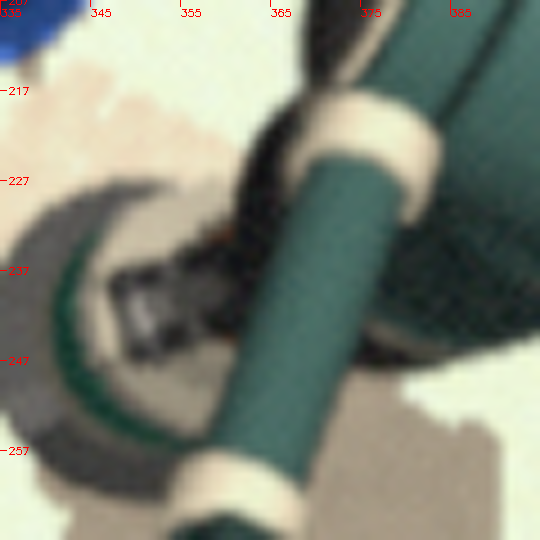

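The fingertip is now at (312,142.5), still about 4 px above the cap plane. I'll continue down.

Call:
servo_tool(targets="0 0 0 0 0 3 0; 0 0 0 0 0 3 0; 0 0 0 0 0 3 0; 0 0 0 0 0 0 0")

```text
time: 3.57
tool_pos: [0.5122, -0.2212, 0.1513]
tcp_rot: [3.088, 0.55, 0.008]
wrist_force: [-0.3, -0.9, -0.7]
width: 0.007
```

Call:
servo_tool(targets="0 0 0 0 0 2 0; 0 0 0 0 0 2 0")

```text
time: 3.73
tool_pos: [0.5125, -0.2213, 0.1481]
tcp_rot: [3.088, 0.55, 0.008]
wrist_force: [-2.0, 0.6, 5.8]
width: 0.0
```

Call:
servo_tool(targets="0 0 0 0 0 2 0; 0 0 0 0 0 0 0")

```text
time: 3.9
tool_pos: [0.5125, -0.2213, 0.1469]
tcp_rot: [3.088, 0.55, 0.008]
wrist_force: [-2.9, 0.3, 5.2]
width: 0.002
```

```bash
python3 - <<'E'
from look import *
look("4",[.511,-.2205,.2],names=("side",))
need([.511,-.2205,.14],down(-70))
E
```

```text
t 3.95 pos [ 512.5 -221.3  147.1] F [-3.4  1.9  4.8] w -0.0
need shift mm [-1.1 -1.3  7.1] turn rad [ 0.0058 -0.0043  0.0034] q [-0.45  0.08  1.92 -0.    1.14  0.77]
```

View pics/side4.png

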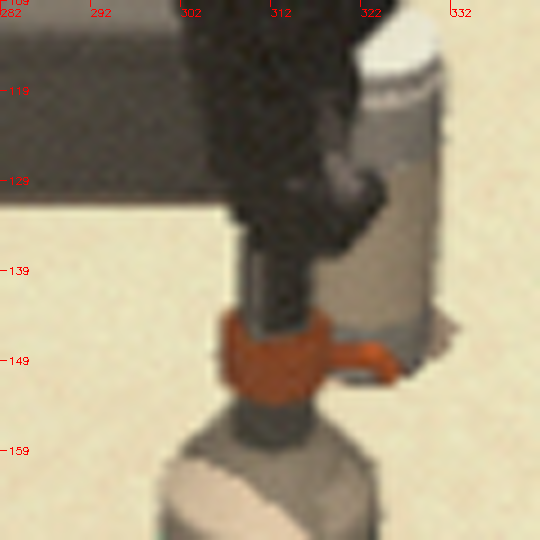

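The fingers are in contact and centred on the cap (finger at column 312, cap at 312), and the cap is starting to go down. I'll keep pushing.

Call:
servo_tool(targets="0 0 0 0 0 2 0; 0 0 0 0 0 2 0; 0 0 0 0 0 2 0")

```text
time: 4.2
tool_pos: [0.5125, -0.2213, 0.1436]
tcp_rot: [3.088, 0.55, 0.009]
wrist_force: [-2.7, 1.0, 6.8]
width: -0.0
```

Call:
servo_tool(targets="0 0 0 0 0 2 0; 0 0 0 0 0 2 0; 0 0 0 0 0 2 0")

```text
time: 4.45
tool_pos: [0.5126, -0.2214, 0.1431]
tcp_rot: [3.087, 0.55, 0.01]
wrist_force: [-5.9, 2.7, 12.6]
width: 0.0
```

Call:
servo_tool(targets="0 0 0 0.5 0.5 2.5 0; 0 0 0 0 0 2.5 0")

```text
time: 4.62
tool_pos: [0.5126, -0.2213, 0.143]
tcp_rot: [3.088, 0.551, 0.008]
wrist_force: [-5.6, 2.5, 14.0]
width: -0.001
```

```bash
python3 - <<'E'
from look import *
look("5",[.511,-.2205,.2],names=("side",))
need([.511,-.2205,.14],down(-70))
E
```

```text
t 4.67 pos [ 512.6 -221.4  143.1] F [-7.2  3.3 14.7] w 0.003
need shift mm [-1.2 -1.4  3. ] turn rad [ 0.0064 -0.0042  0.0038] q [-0.45  0.08  1.92 -0.    1.13  0.77]
```

View pics/side5.png

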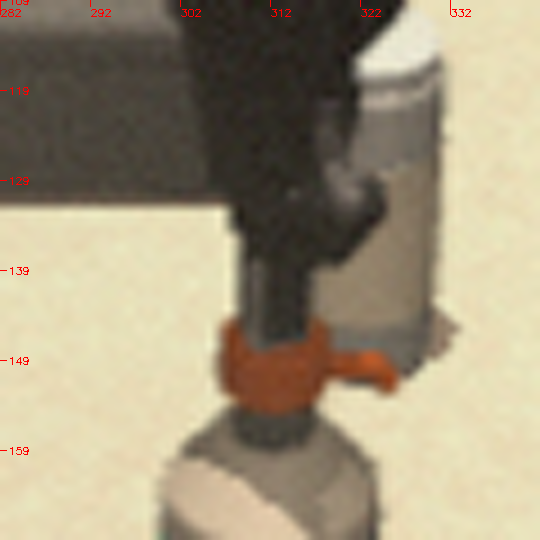

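Call:
servo_tool(targets="0 0 0 0 0 4 0; 0 0 0 0 0 4 0")

```text
time: 4.83
tool_pos: [0.5127, -0.2214, 0.143]
tcp_rot: [3.087, 0.551, 0.009]
wrist_force: [-9.9, 5.7, 23.2]
width: 0.0
```

Call:
servo_tool(targets="0 0 0 0 0 -10 0; 0 0 0 0 0 -20 0; 0 0 0 0 0 -30 0; 0 0 0 0 0 -20 0; 0 0 0 0 0 0 0")

```text
time: 5.25
tool_pos: [0.5123, -0.2211, 0.2265]
tcp_rot: [3.085, 0.551, 0.012]
wrist_force: [0.8, -0.3, 0.2]
width: 0.001
```

```bash
python3 - <<'E'
from look import *
look("6",[.511,-.2205,.22],w=80,h=80,s=7)
need([.511,-.2205,.14],down(-70))
E
```

```text
t 5.35 pos [ 510.5 -220.3  222.6] F [ 0.4  0.1 -1.1] w 0.003
need shift mm [ 0.2 -0.  82.6] turn rad [ 0.0049 -0.0025  0.004 ] q [-0.45  0.02  1.84 -0.    1.28  0.77]
```

View pics/side6.png

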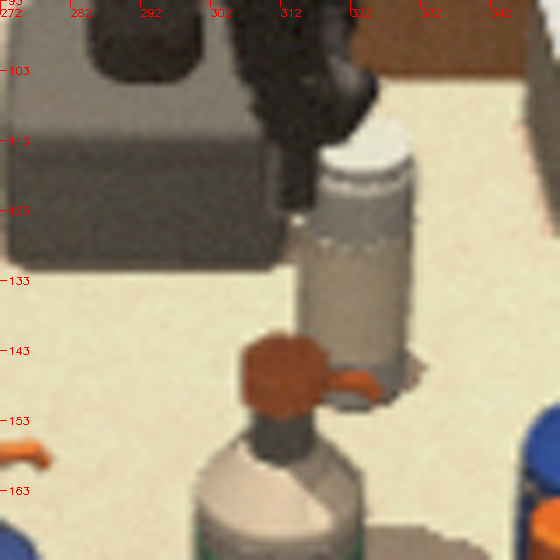

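The cap is back up (top edge at row 140.5, as at the start). It bottomed at a reported z of 0.143, and the real stop is at 0.176, so the real tip is about 33 mm above the reported one. Now to the coupler, opening the gripper on the way.

```bash
python3 - <<'E'
from look import *
need([.537,.285,.19],down(-69.7))
E
```

```text
t 5.35 pos [ 510.5 -220.3  222.6] F [ 0.4  0.1 -1.1] w 0.003
need shift mm [ 199.5 -465.1   30.8] turn rad [ 0.005  -0.0025 -0.0012] q [-0.45  0.02  1.84 -0.    1.28  0.77]
```

Call:
servo_tool(targets="0 0 0 8 -18 -5 0; 0 0 0 15 -35 0 40; 0 0 0 15 -35 0 85; 0 0 0 15 -35 0 85; 0 0 0 15 -35 0 85; 0 0 0 15 -35 0 85; 0 0 0 15 -35 0 85; 0 0 0 15 -35 0 85")

```text
time: 6.02
tool_pos: [0.5183, 0.0694, 0.2075]
tcp_rot: [3.096, 0.529, -0.03]
wrist_force: [1.0, -0.1, -0.3]
width: 0.978
```

```bash
python3 - <<'E'
from look import *
need([.537,.285,.19],down(-69.7))
E
```

```text
t 6.02 pos [518.3  69.4 207.5] F [ 1.  -0.1 -0.3] w 0.978
need shift mm [  89.6 -197.1   16.3] turn rad [-0.0027  0.0192 -0.0157] q [ 0.09 -0.02  1.9  -0.    1.28  1.32]
```

Call:
servo_tool(targets="0 0.01 -0.008 15 -35 -5 85; 0 0.005 -0.004 15 -35 0 85; 0 0 0 15 -35 0 85; 0 0 0 15 -32 0 85; 0 0 0 12 -26 0 85; 0 0 0 8 -15 0 85; 0 0 0 0 0 0 85")

```text
time: 6.6
tool_pos: [0.5215, 0.2789, 0.1924]
tcp_rot: [-3.09, -0.56, 0.045]
wrist_force: [0.5, -1.0, 0.3]
width: 0.994
```

```bash
python3 - <<'E'
from look import *
look("7",[.537,.285,.15],w=100,h=90,s=7)
need([.537,.285,.19],down(-69.7))
E
```

```text
t 6.7 pos [521.1 275.8 192.2] F [-1.  -0.6 -0.5] w 0.997
need shift mm [18.2 -3.1  1.7] turn rad [-0.0043  0.0298  0.0029] q [0.44 0.13 1.78 0.01 1.27 1.65]
```

View pics/side7.png

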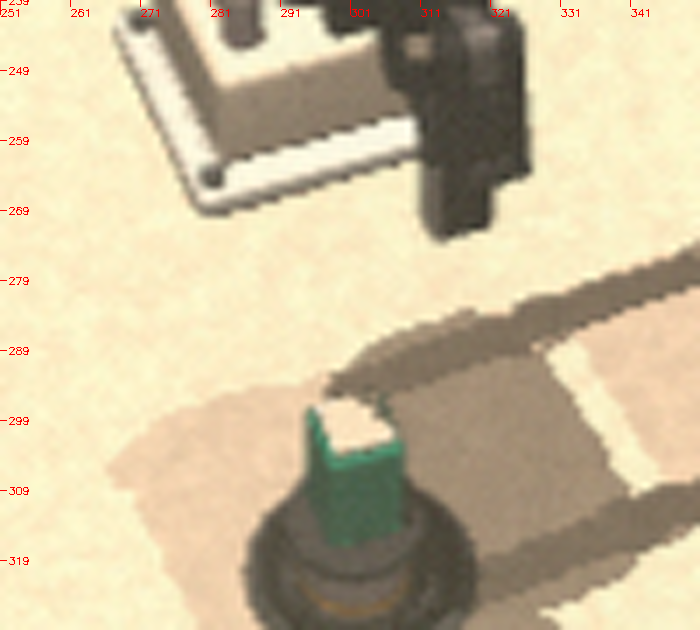

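View pics/top7.png

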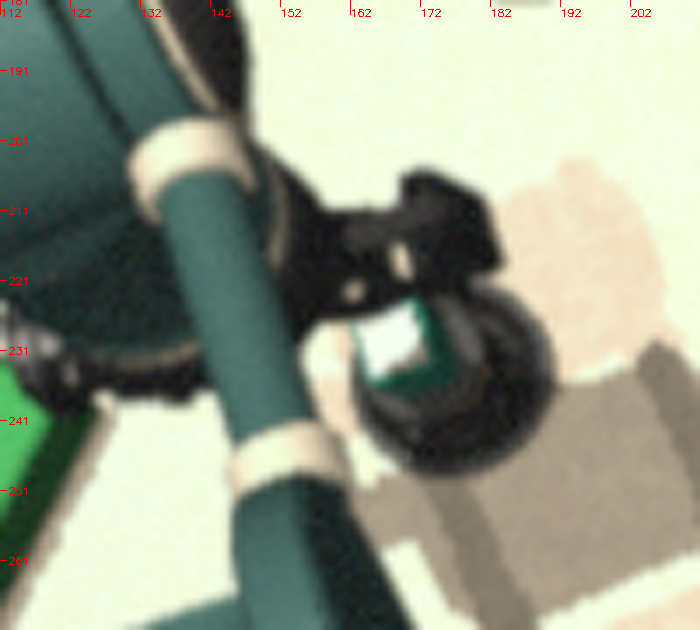

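```bash
python3 - <<'E'
from look import *
s7=load("side7.npz");t7=load("top7.npz");s,r=st();p=s["tool_pos"]
print(r.as_matrix().round(3))
for dz in (0,.033):
  for y in (-.0425,-.057,.0425,.057):
    for x in (-.011,.011):
      P=p+[0,0,dz]+r.apply([x,y,-.013]); print(dz,y,x,proj(s7,P)[0].round(1),proj(t7,P)[0].round(1))
E
```

```text
[[ 0.936  0.35  -0.029]
 [ 0.35  -0.937 -0.006]
 [-0.03  -0.004 -1.   ]]
0 -0.0425 -0.011 [320.  277.6] [144.9 240.4]
0 -0.0425 0.011 [310.6 280.4] [142.3 231.8]
0 -0.057 -0.011 [322.5 282.4] [139.  242.4]
0 -0.057 0.011 [313.  285.2] [136.5 233.8]
0 0.0425 -0.011 [306.6 250.9] [179.1 228.5]
0 0.0425 0.011 [297.6 253.5] [176.4 220. ]
0 0.057 -0.011 [304.4 246.7] [184.9 226.4]
0 0.057 0.011 [295.5 249.1] [182.2 218. ]
0.033 -0.0425 -0.011 [320.5 267.6] [141.  238.9]
0.033 -0.0425 0.011 [310.9 270.4] [138.3 230. ]
0.033 -0.057 -0.011 [323.  272.5] [134.9 241. ]
0.033 -0.057 0.011 [313.3 275.3] [132.3 232.1]
0.033 0.0425 -0.011 [306.8 241. ] [176.3 226.6]
0.033 0.0425 0.011 [297.7 243.5] [173.5 217.9]
0.033 0.057 -0.011 [304.6 236.7] [182.3 224.5]
0.033 0.057 0.011 [295.5 239.2] [179.5 215.8]
```

```bash
python3 - <<'E'
from look import *
t7=load("top7.npz"); t7["image"]=np.clip(t7["image"].astype(float)*3.5,0,255).astype(np.uint8)
crop(t7,172,218,50,40,16,"t7z.png")
E
```

```text
(no output)
```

View pics/t7z.png

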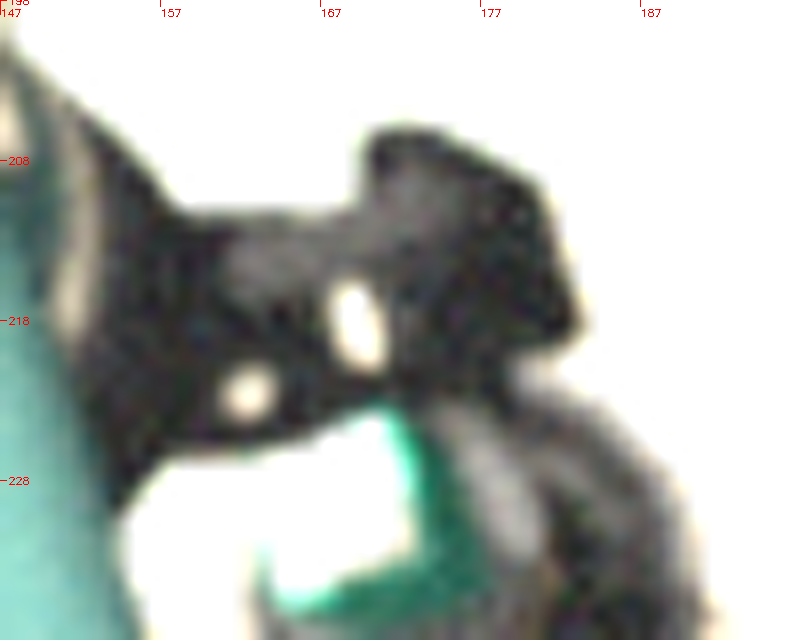

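The near finger in the side view is at about (311–321, 272), which matches the model with the 33 mm z offset. The top view is harder to read at this height. I'll align over the coupler, go partway down and look again.

Call:
servo_tool(targets="-0.004 0.03 0.003 10 -1.5 0 85; 0 0 0 8 -1.5 10 85; 0 0 0 0 0 20 85; 0 0 0 0 0 20 85; 0 0 0 0 0 15 85; 0 0 0 0 0 0 85")

```text
time: 7.2
tool_pos: [0.5371, 0.2766, 0.119]
tcp_rot: [3.09, 0.543, -0.008]
wrist_force: [-0.6, 0.2, -0.4]
width: 1.0
```

```bash
python3 - <<'E'
from look import *
look("8",[.537,.285,.13],w=100,h=84,s=7)
need([.537,.285,.018],down(-69.7))
E
```

```text
t 7.3 pos [538.7 277.6 122. ] F [0.9 0.7 0.7] w 0.997
need shift mm [  1.   -7.8 104. ] turn rad [ 0.0028  0.0015 -0.0062] q [ 0.44  0.19  1.83 -0.    1.11  1.66]
```

View pics/side8.png

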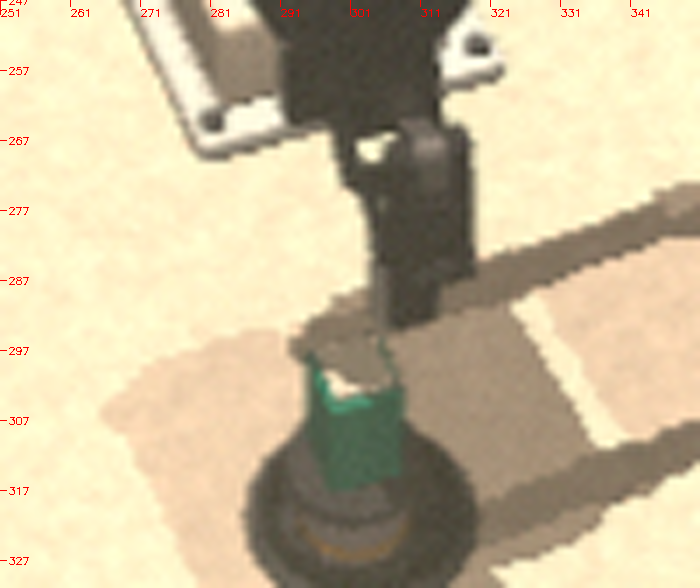

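View pics/top8.png

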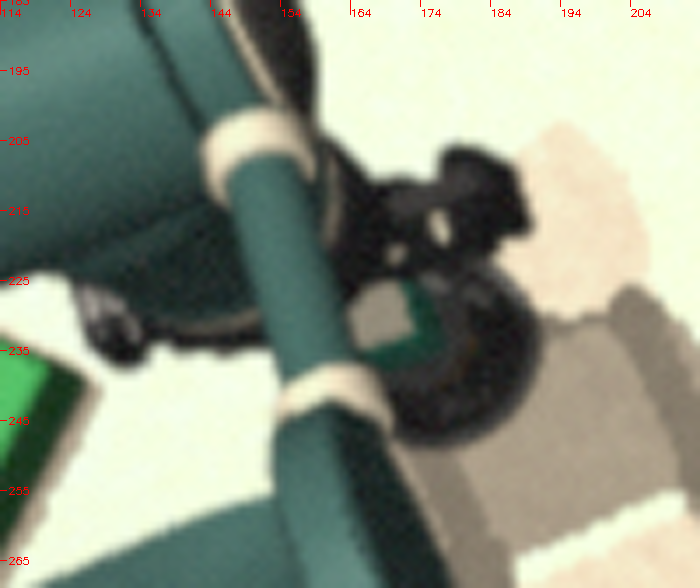

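```bash
cat > ov.py <<'E'
from look import *
def overlay(tag,p,r,dz,op,names=("side","top"),cen=None,w=100,h=84,s=7,back=.013,shift=(0,0,0)):
    for n in names:
        c=load(f"{n}{tag}.npz"); u=proj(c,cen)[0].astype(int)
        u[0]=min(max(u[0],w//2),560-w//2);u[1]=min(max(u[1],h//2),420-h//2)
        im=np.clip(c["image"][u[1]-h//2:u[1]+h//2,u[0]-w//2:u[0]+w//2,::-1].astype(float)*(2.4 if n=="top" else 1.2),0,255).astype(np.uint8)
        im=cv2.resize(im,None,fx=s,fy=s,interpolation=cv2.INTER_CUBIC)
        def D(P,col):
            q=proj(c,np.array(P))-[u[0]-w//2,u[1]-h//2]; q=((q+.5)*s-.5)
            cv2.polylines(im,[np.round(q).astype(int)],True,col,1,cv2.LINE_AA)
        for sg in(-1,1):
            for z in (-back,-back-.04):
                D([p+np.array(shift)+[0,0,dz]+r.apply([x,sg*y,z]) for x,y in ((-.011,op/2),(.011,op/2),(.011,op/2+.0145),(-.011,op/2+.0145))],(0,0,255) if sg<0 else (255,0,0))
        z=-.073
        D([p+np.array(shift)+[0,0,dz]+r.apply([x,y,z]) for x,y in ((-.038,.0425),(.038,.0425),(.038,-.0425),(-.038,-.0425))],(0,200,255))
        # axis line
        D([p+np.array(shift)+[0,0,dz],p+np.array(shift)+[0,0,dz]+r.apply([0,0,-.073])],(255,0,255))
        cv2.imwrite(f"pics/ov_{n}{tag}.png",im)
E
python3 - <<'E'
from ov import *
s,r=st(); overlay("8",s["tool_pos"],r,.033,.085,cen=[.537,.285,.15])
E
```

```text
(no output)
```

View pics/ov_side8.png

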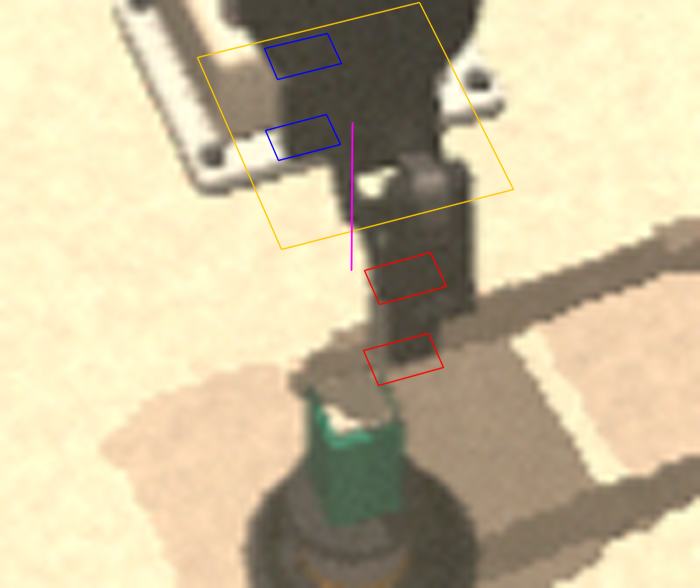

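View pics/ov_top8.png

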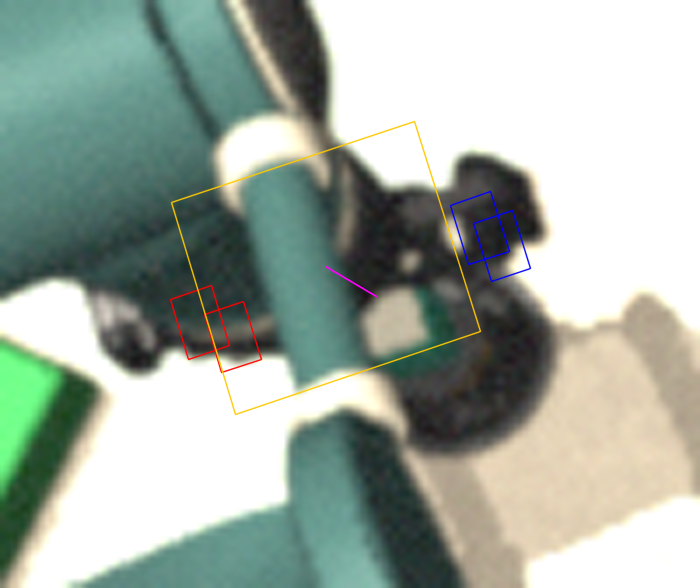

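The side-view overlay agrees on x (finger at columns 304–313). The blob in the top view is the wide knuckle. I'll shift 7.8 mm in jaw direction and go down.

Call:
servo_tool(targets="0.003 0.002 -0.006 1 -5 5 85; 0 0 0 0 -3 15 85; 0 0 0 0 0 20 85; 0 0 0 0 0 15 85; 0 0 0 0 0 0 85")

```text
time: 7.72
tool_pos: [0.5435, 0.2876, 0.0724]
tcp_rot: [-3.088, -0.55, -0.022]
wrist_force: [-0.7, 0.2, -0.6]
width: 0.999
```

```bash
python3 - <<'E'
from ov import *
need([.537,.285,.018],down(-69.7))
look("9",[.537,.285,.13],w=100,h=84,s=7,names=("side",))
s,r=st(); overlay("9",s["tool_pos"],r,.033,.085,cen=[.537,.285,.13],names=("side",))
need([.537,.285,.018],down(-69.7))
E
```

```text
t 7.72 pos [543.5 287.6  72.4] F [-0.7  0.2 -0.6] w 0.999
need shift mm [-7.8  0.3 54.2] turn rad [-0.0025 -0.0145 -0.002 ] q [0.45 0.25 1.87 0.   1.01 1.66]
t 7.77 pos [544.3 287.9  73.9] F [ 0.6  0.9 -0.2] w 0.999
need shift mm [-8.8  0.4 55.7] turn rad [-0.0026 -0.0162 -0.0019] q [0.45 0.25 1.87 0.   1.01 1.66]
```

View pics/ov_side9.png

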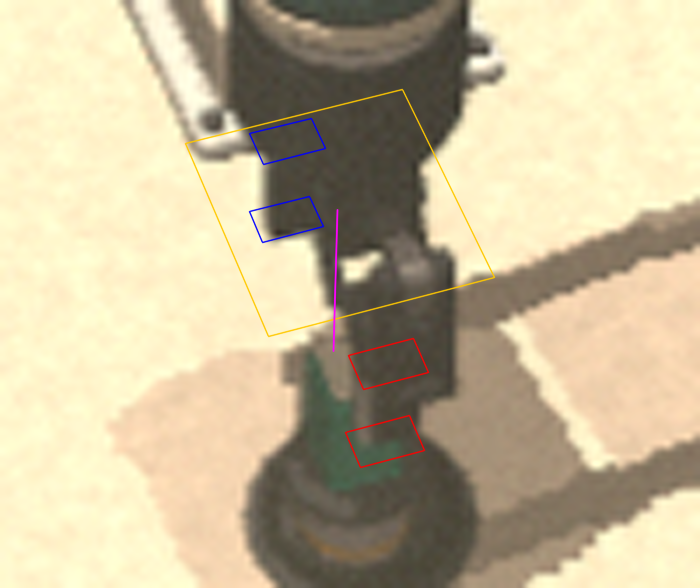

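Call:
servo_tool(targets="-0.003 -0.016 -0.002 -8 0.5 5 85; 0 0 0 -1 0 10 85; 0 0 0 0 0 10 85; 0 0 0 0 0 10 85; 0 0 0 0 0 0 85")

```text
time: 8.18
tool_pos: [0.5395, 0.2862, 0.0418]
tcp_rot: [-3.09, -0.554, -0.013]
wrist_force: [-1.1, -1.0, 0.3]
width: 0.996
```

```bash
python3 - <<'E'
from ov import *
need([.537,.285,.018],down(-69.7))
E
```

```text
t 8.18 pos [539.5 286.2  41.8] F [-1.1 -1.   0.3] w 0.996
need shift mm [-2.9  0.3 23.8] turn rad [-0.0004 -0.0085  0.0005] q [ 0.45  0.28  1.89 -0.    0.96  1.66]
```

Call:
servo_tool(targets="0 -0.009 0 -3 0 8 85; 0 0 0 -1 0 8 85; 0 0 0 0 0 6 85; 0 0 0 0 0 0 85")

```text
time: 8.52
tool_pos: [0.5352, 0.2846, 0.017]
tcp_rot: [-3.092, -0.554, 0.003]
wrist_force: [-0.6, 0.5, 0.4]
width: 0.997
```

```bash
python3 - <<'E'
from ov import *
look("10",[.537,.285,.1],w=100,h=84,s=7)
need([.537,.285,.018],down(-69.7))
E
```

```text
t 8.62 pos [535.9 284.9  18.2] F [ 0.2 -0.2  0.7] w 0.998
need shift mm [1.  0.3 0.2] turn rad [-0.0005  0.0006  0.0005] q [0.45 0.31 1.91 0.   0.93 1.66]
```

View pics/side10.png

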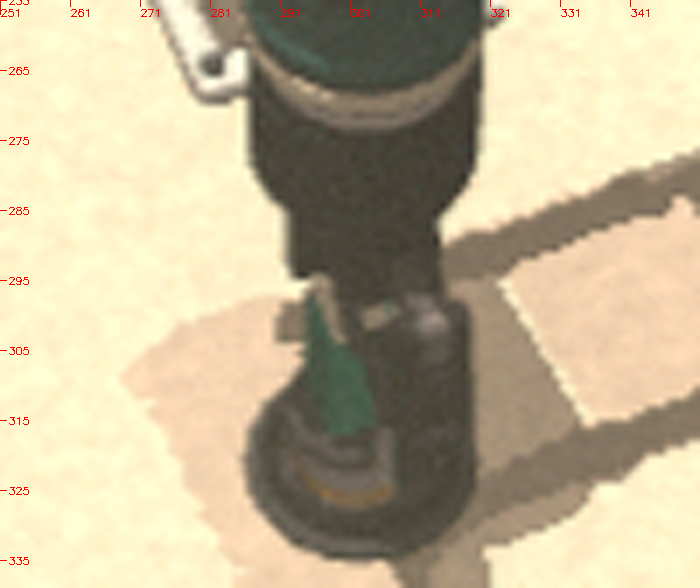

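View pics/top10.png

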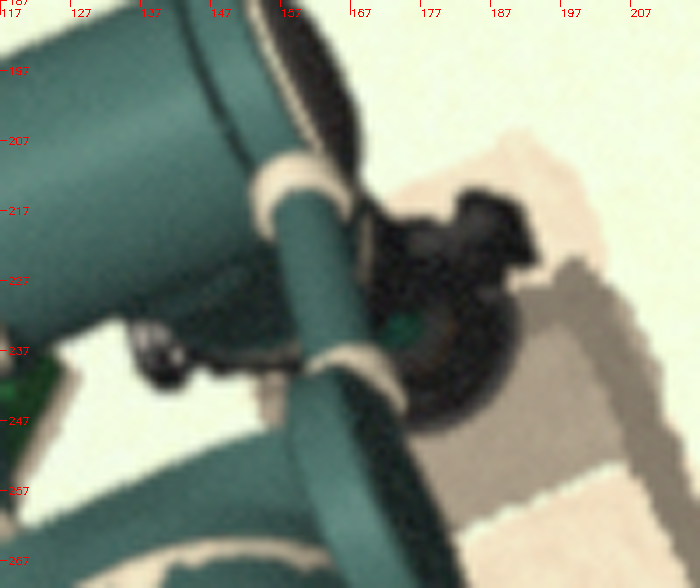

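```bash
python3 - <<'E'
from ov import *
s,r=st(); c=load("side10.npz"); c["image"]=np.clip(c["image"].astype(float)*2.2,0,255).astype(np.uint8); np.savez("side10b.npz",**c)
overlay("10b",s["tool_pos"],r,.033,.085,cen=[.537,.285,.07],names=("side",),w=80,h=70,s=10,back=.02)
E
```

```text
(no output)
```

View pics/ov_side10b.png

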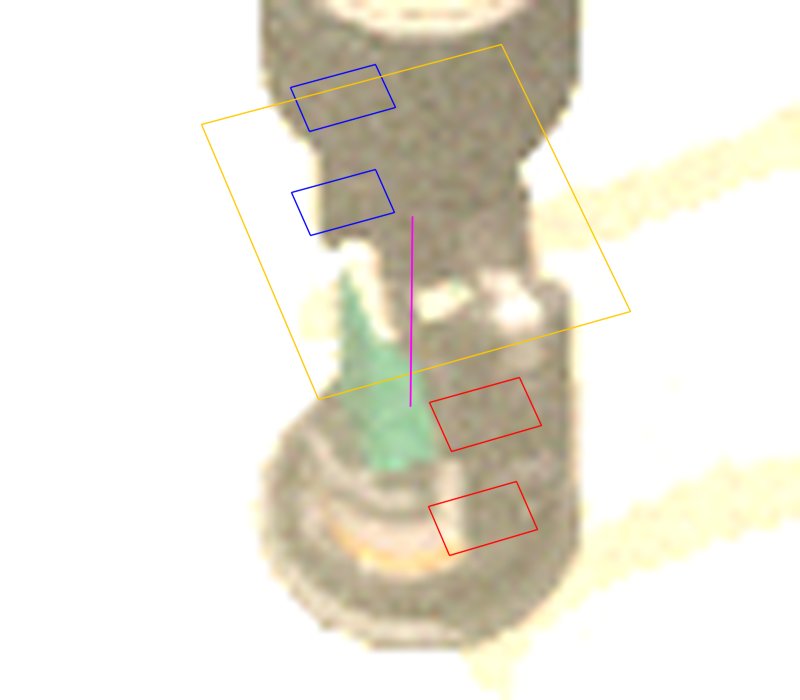

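The fingers straddle the teal grip, so I'll close them.

Call:
servo_tool(targets="0 0 0 0.5 0 0 40; 0 0 0 0 0 0 20; 0 0 0 0 0 0 20; 0 0 0 0 0 0 20; 0 0 0 0 0 0 20; 0 0 0 0 0 0 20", newtons=80)

```text
time: 9.12
tool_pos: [0.5382, 0.2859, 0.0202]
tcp_rot: [-3.091, -0.554, -0.004]
wrist_force: [0.4, 0.7, -1.8]
width: 0.317
```

```bash
python3 - <<'E'
from ov import *
look("11",[.537,.285,.08],w=90,h=80,s=8)
need([.537,.285,.018],down(-69.7))
E
```

```text
t 9.22 pos [538.1 285.9  20.1] F [-0.   0.2 -1.5] w 0.319
need shift mm [-1.3  0.4  2.1] turn rad [-0.0008 -0.0029  0.0006] q [0.45 0.31 1.9  0.   0.93 1.66]
```

View pics/side11.png

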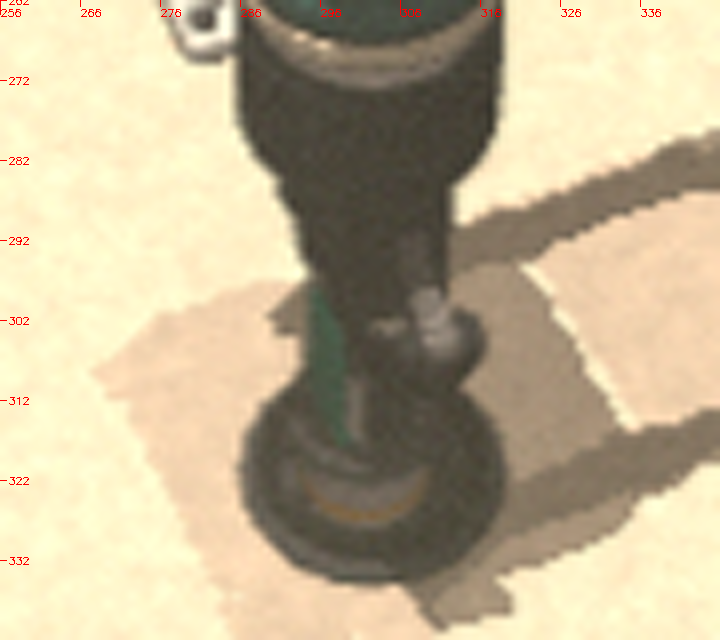

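View pics/top11.png

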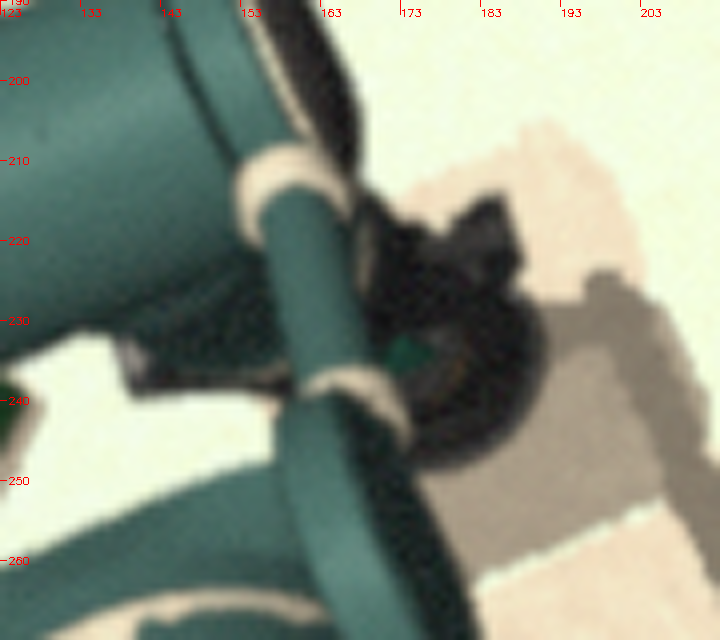

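The coupler is gripped at 27–28 mm. Now I'll lift it.

Call:
servo_tool(targets="0 0 0 0 0 -10 20; 0 0 0 0 0 -20 20; 0 0 0 0 0 -35 20; 0 0 0 0 0 -35 20; 0 0 0 0 0 -35 20; 0 0 0 0 0 -25 20; 0 0 0 0 0 0 20")

```text
time: 9.8
tool_pos: [0.5328, 0.2833, 0.1839]
tcp_rot: [3.09, 0.554, -0.016]
wrist_force: [1.7, 0.3, -0.1]
width: 0.317
```

```bash
python3 - <<'E'
from ov import *
look("12",[.537,.285,.22],w=90,h=80,s=8)
need([.537,.285,.18],down(-69.7))
E
```

```text
t 9.9 pos [530.4 282.1 178.7] F [ 0.2  0.  -2.6] w 0.32
need shift mm [ 7.1 -0.4 -1.4] turn rad [0.001  0.0172 0.0004] q [0.45 0.15 1.78 0.   1.23 1.66]
```

View pics/side12.png

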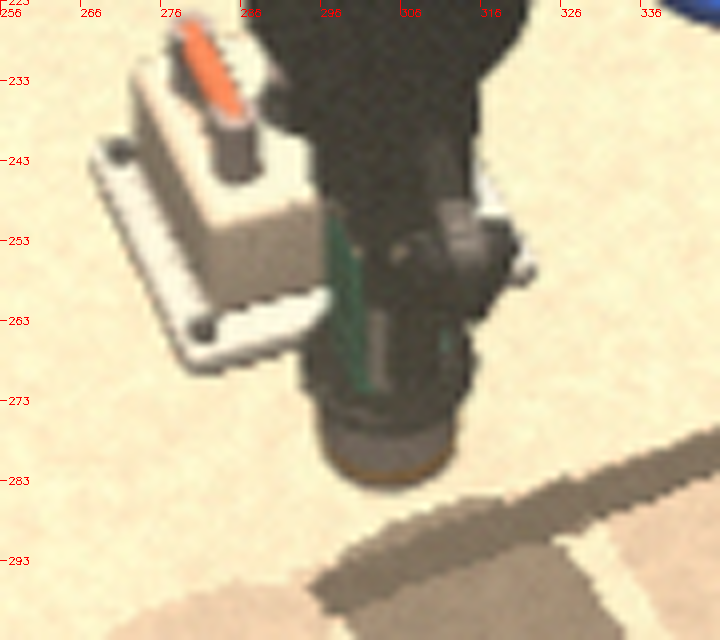

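View pics/top12.png

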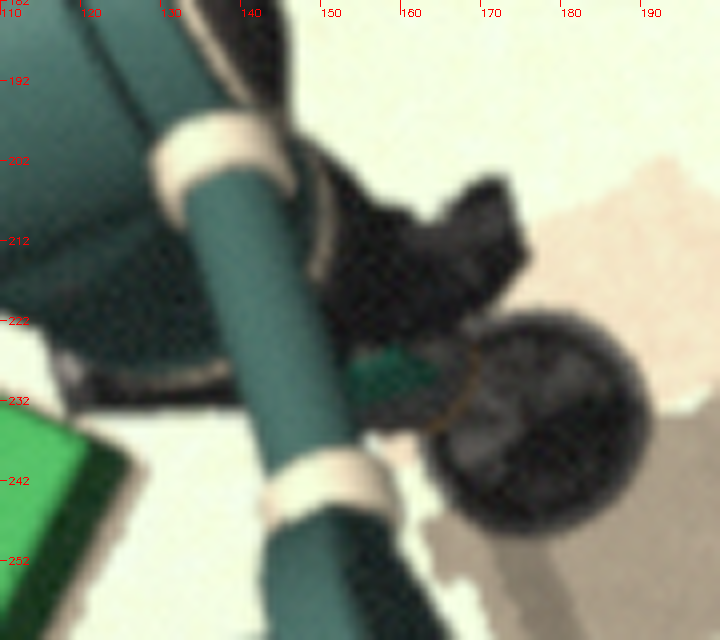

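The lift worked: wrist load is −2.6 N and the socket mouth is at about (304,283) in the side view. Next is the pre-insertion pose above the nipple.

```bash
cat > tgt.py <<'E'
from ov import *
N=np.array([.5265,.0275,.1285]); yaw=np.radians(22.2); t28=np.radians(28)
a=np.array([-np.cos(yaw)*np.sin(t28),-np.sin(yaw)*np.sin(t28),np.cos(t28)])
Rins=pose(-a,[np.sin(yaw),-np.cos(yaw),0])
E
python3 - <<'E'
from tgt import *
print(a, N+.1*a); need(N+.1*a,Rins)
E
```

```text
[-0.43466991 -0.1773855   0.88294759] [0.48303301 0.00976145 0.21679476]
t 9.9 pos [530.4 282.1 178.7] F [ 0.2  0.  -2.6] w 0.32
need shift mm [-139.7  239.   -35.4] turn rad [ 0.0087  0.5059 -0.0319] q [0.45 0.15 1.78 0.   1.23 1.66]
```

Call:
servo_tool(targets="0 0.017 0 -8 14 -15 20; 0 0 0 -18 31 -10 20; 0 0 0 -18 31 -5 20; 0 0 0 -18 31 -2 20; 0 0 0 -18 31 0 20; 0 0 0 -18 31 0 20; 0 0 0 -18 31 0 20; 0 0 0 -12 20 0 20")

```text
time: 10.57
tool_pos: [0.4726, 0.0248, 0.1905]
tcp_rot: [3.088, 0.571, -0.053]
wrist_force: [0.2, -1.0, -1.6]
width: 0.32
```

Call:
servo_tool(targets="0 0.1 0 0 0 0 20; 0 0.1 0 0 0 0 20; 0 0.1 0 0 0 0 20; 0 0.1 0 0 0 0 20; 0 0.08 0 0 0 0 20; 0 0 0 0 0 0 20")

```text
time: 11.07
tool_pos: [0.4594, 0.02, 0.1675]
tcp_rot: [-2.935, -0.525, -0.641]
wrist_force: [-0.4, -0.1, -3.4]
width: 0.315
```

```bash
python3 - <<'E'
from tgt import *
need(N+.1*a,Rins)
E
```

```text
t 11.07 pos [459.4  20.  167.5] F [-0.4 -0.1 -3.4] w 0.315
need shift mm [ 37.6  17.1 -37.3] turn rad [-0.0011  0.0554 -0.0338] q [-0.21 -0.43  2.37  0.32  0.87  0.84]
```

Call:
servo_tool(targets="0 0.03 -0.017 5 5 -20 20; 0 0.03 -0.017 18 8 -20 20; 0 0 0 14 6 0 20; 0 0 0 0 0 0 20")

```text
time: 11.4
tool_pos: [0.4721, 0.0082, 0.2077]
tcp_rot: [-2.905, -0.563, -0.694]
wrist_force: [0.4, -0.3, -1.5]
width: 0.316
```

```bash
python3 - <<'E'
from tgt import *
look("13",[.50,.02,.2],w=100,h=90,s=7)
need(N+.1*a,Rins)
E
```

```text
t 11.5 pos [470.2   9.1 205.9] F [-0.1  0.3 -1.9] w 0.321
need shift mm [15.7  4.1 -4.3] turn rad [-0.014   0.0198 -0.0064] q [-0.27 -0.45  2.32  0.37  0.93  0.75]
```

View pics/side13.png

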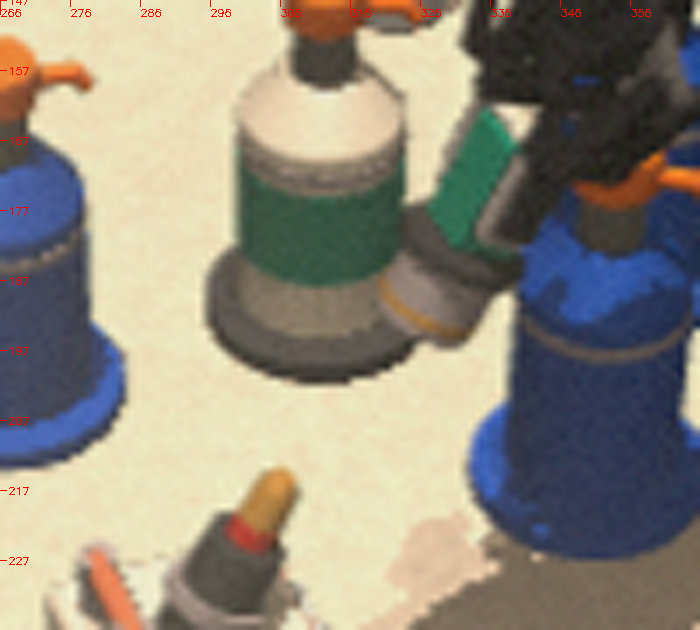

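View pics/top13.png

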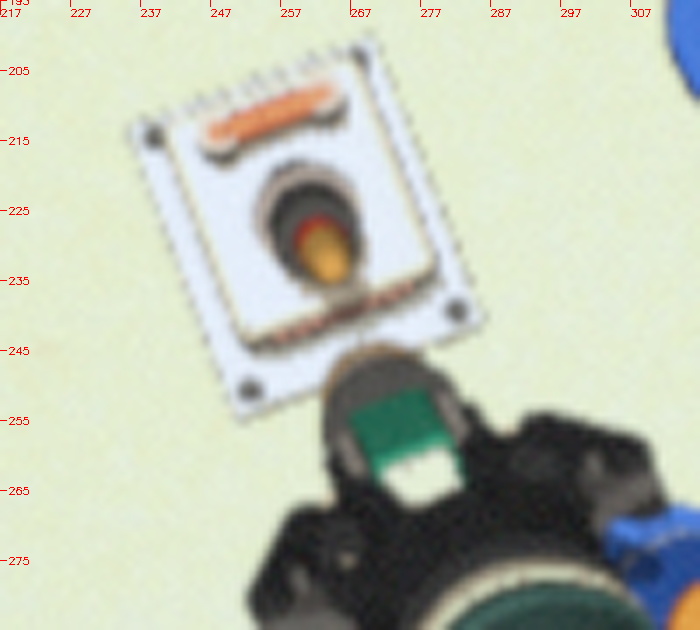

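Both views show the coupler clearly. In the top view the plate is at about (278,261) and the mouth edge at about (268,245); in the side view the mouth is at about (327,193). I'll zoom in to measure its axis against the nipple.

```bash
python3 - <<'E'
from ov import *
c=load("side13.npz"); c["image"]=np.clip(c["image"].astype(float)*1.3,0,255).astype(np.uint8); crop(c,334,178,50,56,14,"s13z.png")
c=load("top13.npz"); c["image"]=np.clip(c["image"].astype(float)*2.4,0,255).astype(np.uint8); crop(c,274,255,44,40,16,"t13z.png")
crop(c,263,228,44,40,16,"t13n.png")
c=load("side13.npz");crop(c,300,222,44,40,16,"s13n.png")
E
```

```text
(no output)
```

View pics/s13z.png

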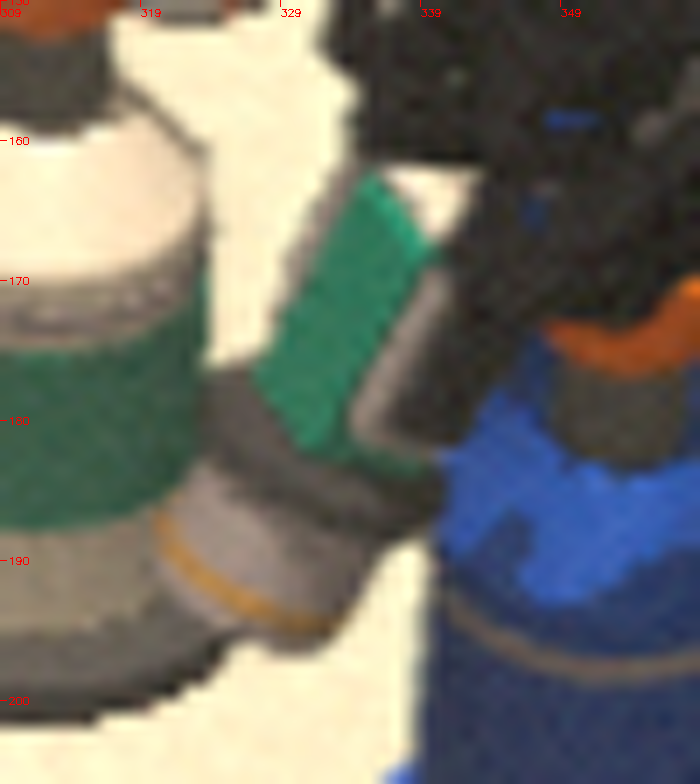

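View pics/t13z.png

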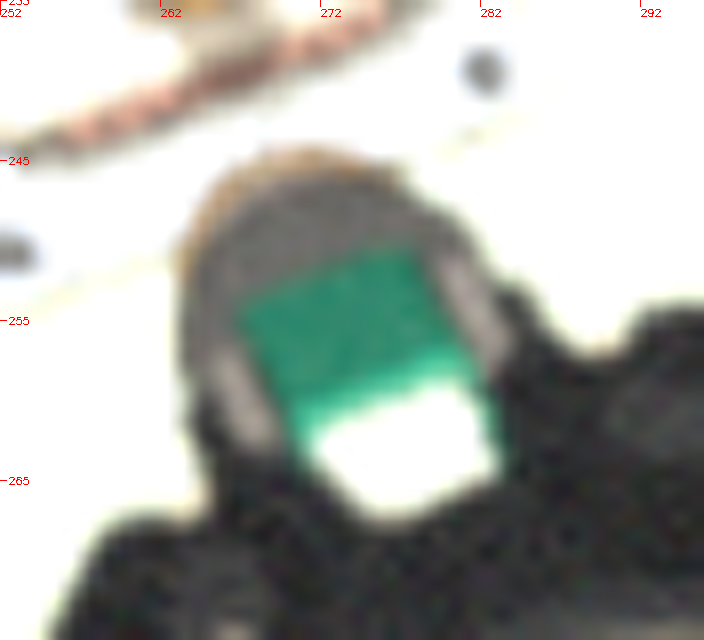

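View pics/t13n.png

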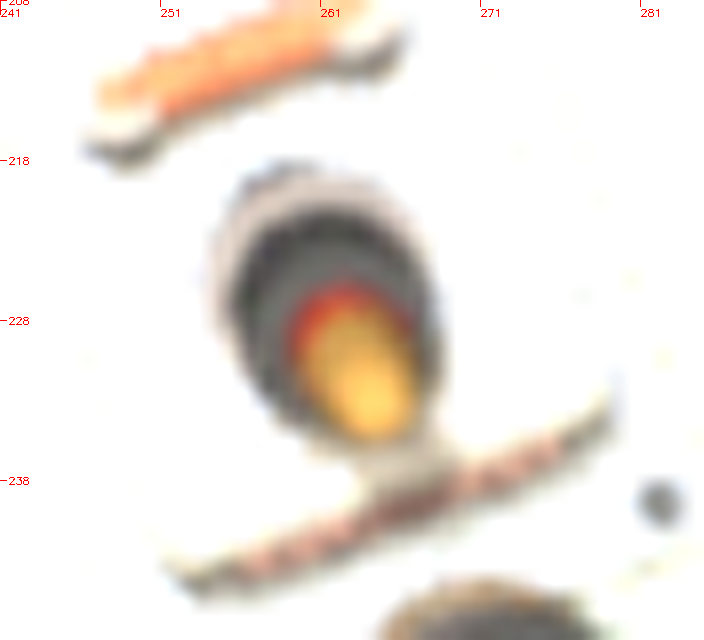

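View pics/s13n.png

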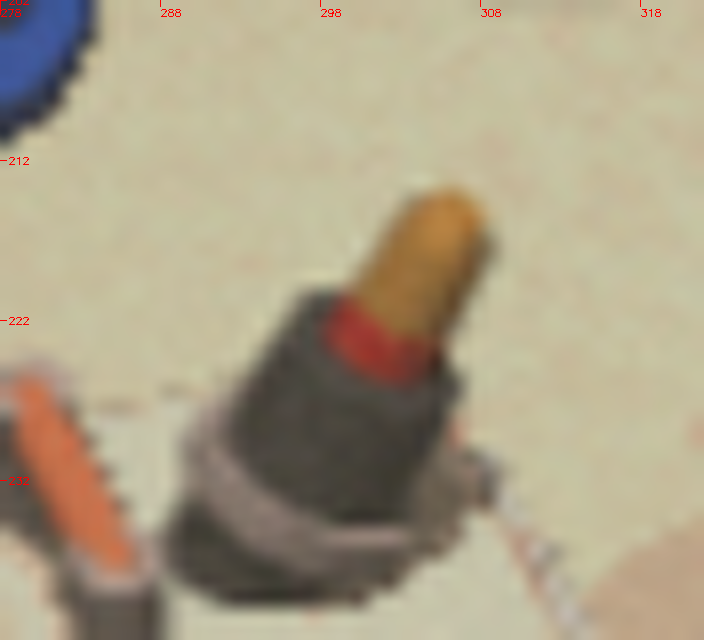

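```bash
cat > fit.py <<'E'
from tgt import *
def T(uv,off,sc): return (np.atleast_2d(uv)+.5)/sc-.5+np.array(off)
def fitc(obs,R0,M0,rotfree=True):
    # obs: list (cam, model pts [x,y,zc] mm, px)
    def pts(p,m):
        r=R0*R.from_rotvec(p[3:]); m=np.array(m)/1e3*[1,1,-1]
        return M0+p[:3]+r.apply(m)
    def f(p):
        v=[ (proj(c,pts(p,m))-u).ravel() for c,m,u in obs]
        return np.concatenate(v+[p[3:]/np.radians(2)*.7])
    o=least_squares(f,np.zeros(6)); p=o.x
    return M0+p[:3],R0*R.from_rotvec(p[3:]),p,[ (proj(c,pts(p,m))-u).round(1) for c,m,u in obs]
def wire(cams,M,r,off,names,sc,w,h,ctr,extra=[]):
    for c,n,u in zip(cams,names,ctr):
        im=np.clip(c["image"][u[1]-h//2:u[1]+h//2,u[0]-w//2:u[0]+w//2,::-1].astype(float)*(2.2 if n[0]=="t" else 1.2),0,255).astype(np.uint8)
        im=cv2.resize(im,None,fx=sc,fy=sc,interpolation=cv2.INTER_CUBIC)
        def D(P,col):
            q=proj(c,np.array(P))-[u[0]-w//2,u[1]-h//2]; cv2.polylines(im,[np.round((q+.5)*sc-.5).astype(int)],True,col,1,cv2.LINE_AA)
        th=np.linspace(0,2*np.pi,40)
        circ=lambda R_,z:[M+r.apply(np.array([R_*np.cos(t),R_*np.sin(t),-z])/1e3) for t in th]
        if M is not None:
            for R_,z in((20,0),(12,0),(20,30),(25,30),(25,38)): D(circ(R_,z),(0,0,255))
            for z in(38,86): D([M+r.apply(np.array([x,y,-z])/1e3) for x,y in((-14,-14),(14,-14),(14,14),(-14,14))],(255,0,255))
        # nipple
        rn=Rins
        cn=lambda R_,z:[N+rn.apply(np.array([R_*np.cos(t),R_*np.sin(t),-z])/1e3) for t in th]
        for R_,z in((5,0),(9.5,-8),(9.5,-23),(9.5,-32),(17,-32)): D(cn(R_,z),(255,255,0))
        D([N,N+.12*a],(0,255,255))
        cv2.imwrite(f"pics/w_{n}.png",im)
E
cat > f13.py <<'E'
from fit import *
s=load("side13.npz");t=load("top13.npz")
st_,r=st();p=st_["tool_pos"]
sz=lambda q:T(q,(309,150),14); tz=lambda q:T(q,(252,235),16)
obs=[(s,[(14,14,86),(14,-14,86),(14,14,38),(14,-14,38)],sz([(370,172),(428,245),(258,378),(308,448)])),
     (t,[(14,-14,38),(14,14,38),(14,-14,86),(14,14,86)],tz([(245,302),(410,250),(292,410),(460,345)]))]
M,rr,d,res=fitc(obs,r,p+r.apply([0,0,.014]))
print("M",M.round(4),"L-hyp",(p+r.apply([0,0,.0141])).round(4),"Z-hyp",(p+[0,0,.033]+r.apply([0,0,.047])).round(4))
print("rot dev deg",np.degrees(d[3:]).round(2)); print(res)
print("M in tool frame (mm):",(r.inv().apply(M-p)*1e3).round(1))
wire([s,t],M,rr,0,["s13","t13"],8,90,72,[(318,190),(270,245)])
E
python3 f13.py
```

```text
M [0.4736 0.0103 0.196 ] L-hyp [0.4761 0.0117 0.1933] Z-hyp [0.4896 0.0177 0.197 ]
rot dev deg [-0.74 -1.71  1.14]
[array([[-0.3, -0.8],
       [-0.1,  0.2],
       [-0.4, -0.4],
       [ 0.2,  1. ]]), array([[-0.8,  0.2],
       [ 0.2, -0.7],
       [-0.4,  0.6],
       [ 0.9,  0.3]])]
M in tool frame (mm): [-1.3  0.3 10.4]
```

View pics/w_s13.png

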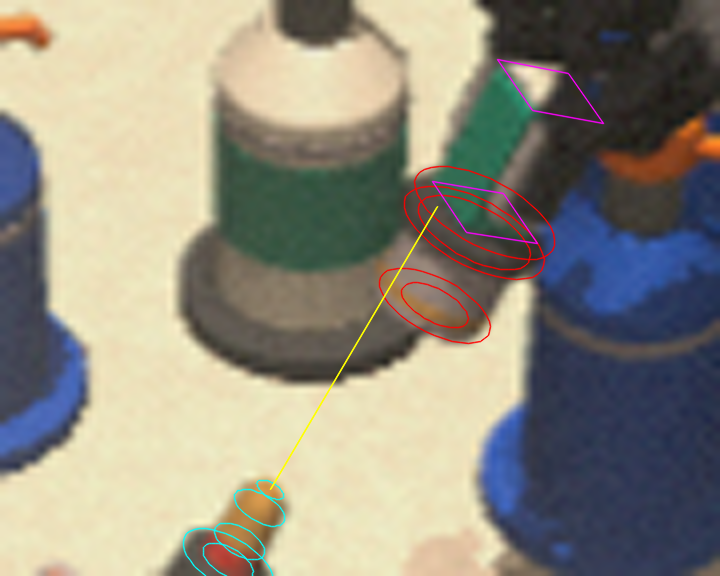

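View pics/w_t13.png

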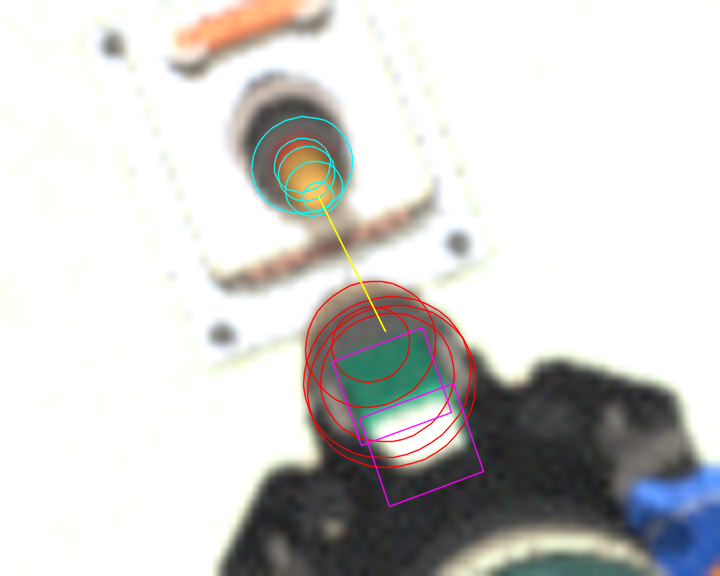

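The coupler's fitted axis settles it: the reported TCP lies past the real fingertips along the tool axis, so this is a tool-length error. Next I'll refine the nipple position from the same pair of pictures.

```bash
cat > fn.py <<'E'
from fit import *
s=load("side13.npz");t=load("top13.npz")
sn=lambda q:T(q,(278,202),16); tn=lambda q:T(q,(241,208),16)
A=lambda yw,ti:np.array([-np.cos(yw)*np.sin(ti),-np.sin(yw)*np.sin(ti),np.cos(ti)])
def f(p,full=False):
    ax=A(p[3],p[4]); P=lambda z:p[:3]+ax*z/1e3
    v=[proj(t,[P(-32),P(0)])-tn([(350,333),(380,413)]),proj(s,[P(-23),P(-32),P(0)])-sn([(388,323),(373,357),(447,207)])]
    if full: return v
    return np.concatenate([x.ravel() for x in v]+[[(p[4]-np.radians(28))/np.radians(.5),(p[3]-np.radians(22.2))/np.radians(2)]])
o=least_squares(f,[.5265,.0275,.1285,.38,.489]);print(o.x[:3].round(4),np.degrees(o.x[3:]).round(2));print([x.round(2) for x in f(o.x,True)])
E
python3 fn.py
```

```text
[0.5277 0.0273 0.1277] [22.21 28.01]
[array([[-0.04,  0.4 ],
       [ 0.07, -0.68]]), array([[ 0.24, -0.37],
       [-0.29,  0.  ],
       [ 0.35,  0.42]])]
```

```bash
sed -i 's/N=np.array(\[.5265,.0275,.1285\])/N=np.array([.5275,.0275,.128])/' tgt.py; cat >> tgt.py <<'E'
OFF=np.array([-1.3,.3,12])/1e3
def aim(d): 
    need(N+d*a-Rins.apply(OFF),Rins)
    s,r=st(); m=s["tool_pos"]+r.apply(OFF)-N; print("mouth rel tip: axial",(m@a*1e3).round(1),"lateral tool xy",(Rins.inv().apply(m)*1e3)[:2].round(1),"F tool",r.inv().apply(s["wrist_force"]).round(1))
E
python3 - <<'E'
from tgt import *
aim(.035)
E
```

```text
t 11.5 pos [470.2   9.1 205.9] F [-0.1  0.3 -1.9] w 0.321
need shift mm [18.7  4.9 49.5] turn rad [-0.014   0.0198 -0.0064] q [-0.27 -0.45  2.32  0.37  0.93  0.75]
mouth rel tip: axial 85.0 lateral tool xy [-17.9  -4.5] F tool [-0.9 -0.3  1.7]
```

Call:
servo_tool(targets="-0.014 0.02 -0.006 10 3 0 20; 0 0 0 9 2 10 20; 0 0 0 0 0 10 20; 0 0 0 0 0 10 20; 0 0 0 0 0 0 20")

```text
time: 11.92
tool_pos: [0.4996, 0.0188, 0.1817]
tcp_rot: [-2.906, -0.572, -0.713]
wrist_force: [0.4, -0.2, -2.9]
width: 0.316
```

```bash
python3 - <<'E'
from tgt import *
aim(.035)
E
```

```text
t 11.92 pos [499.6  18.8 181.7] F [ 0.4 -0.2 -2.9] w 0.316
need shift mm [ 1.9  2.3 14.1] turn rad [-0.0036  0.0068  0.0004] q [-0.22 -0.37  2.32  0.37  0.82  0.76]
mouth rel tip: axial 49.1 lateral tool xy [-1.9 -2.3] F tool [-1.1  0.3  2.7]
```

Call:
servo_tool(targets="-0.004 0.007 0 2 2 6 20; 0 0 0 0.5 0.5 8 20; 0 0 0 0 0 0 20")

```text
time: 12.17
tool_pos: [0.5082, 0.0212, 0.1677]
tcp_rot: [-2.905, -0.573, -0.721]
wrist_force: [-1.0, 1.1, -2.3]
width: 0.316
```

```bash
python3 - <<'E'
from tgt import *
aim(.035)
look("14",[.51,.02,.16],w=90,h=76,s=8)
aim(.035)
from fit import *
s=load("side14.npz");t=load("top14.npz");z,r=st()
uc=[tuple(proj(c,[.51,.02,.16])[0].astype(int)) for c in (s,t)]; print(uc)
wire([s,t],z["tool_pos"]+r.apply(OFF),r,0,["s14","t14"],10,76,60,uc)
E
```

```text
t 12.17 pos [508.2  21.2 167.7] F [-1.   1.1 -2.3] w 0.316
need shift mm [ 0.5  1.2 -2.4] turn rad [-0.0014  0.0019  0.0015] q [-0.21 -0.34  2.33  0.38  0.78  0.75]
mouth rel tip: axial 32.6 lateral tool xy [-0.6 -1.2] F tool [-1.5 -1.4  1.8]
t 12.27 pos [508.4  21.  169. ] F [-0.6  0.1 -2.1] w 0.317
need shift mm [-0.2  0.9 -1.4] turn rad [-0.0007  0.0008  0.0016] q [-0.21 -0.34  2.33  0.38  0.78  0.75]
mouth rel tip: axial 33.6 lateral tool xy [ 0.2 -0.9] F tool [-1.4 -0.3  1.6]
[(np.int64(312), np.int64(204)), (np.int64(267), np.int64(238))]
```

View pics/side14.png

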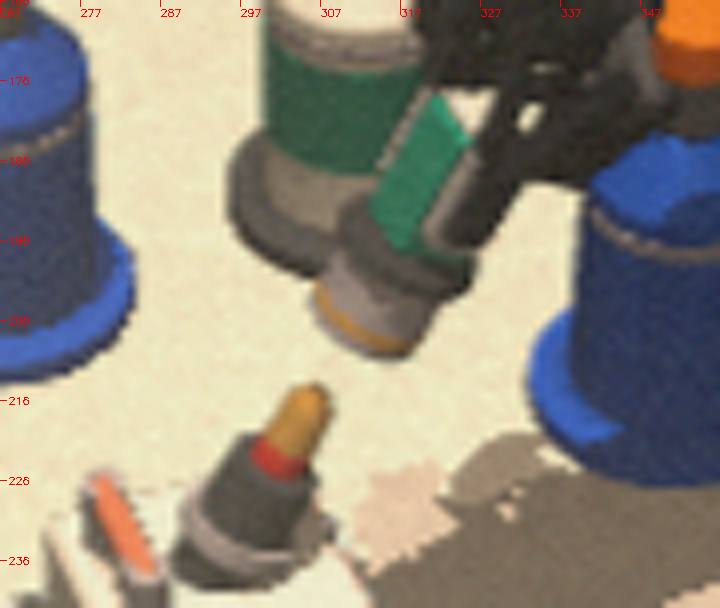

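View pics/w_s14.png

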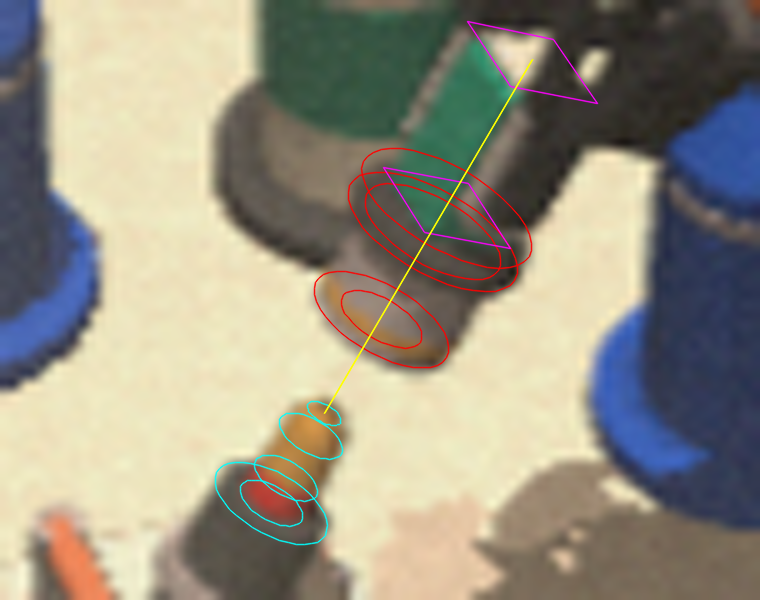

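View pics/w_t14.png

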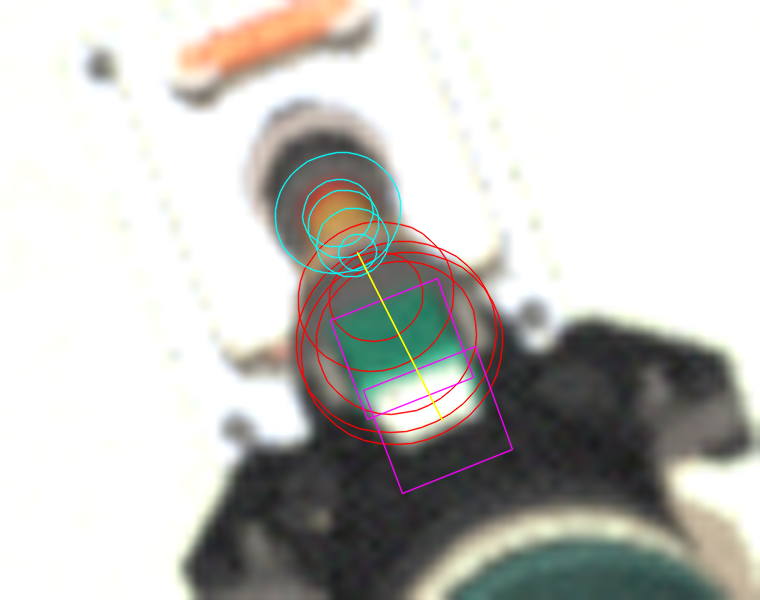

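The side view shows the mouth at about (312,203) with the nipple tip at about (305,216), and the axes nearly line up. I'll refit the coupler from zoomed crops to check tilt.

```bash
python3 - <<'E'
from ov import *
c=load("side14.npz"); c["image"]=np.clip(c["image"].astype(float)*1.3,0,255).astype(np.uint8); crop(c,318,190,48,52,14,"s14z.png")
c=load("top14.npz"); c["image"]=np.clip(c["image"].astype(float)*2.0,0,255).astype(np.uint8); crop(c,270,240,44,44,16,"t14z.png")
E
```

```text
(no output)
```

View pics/s14z.png

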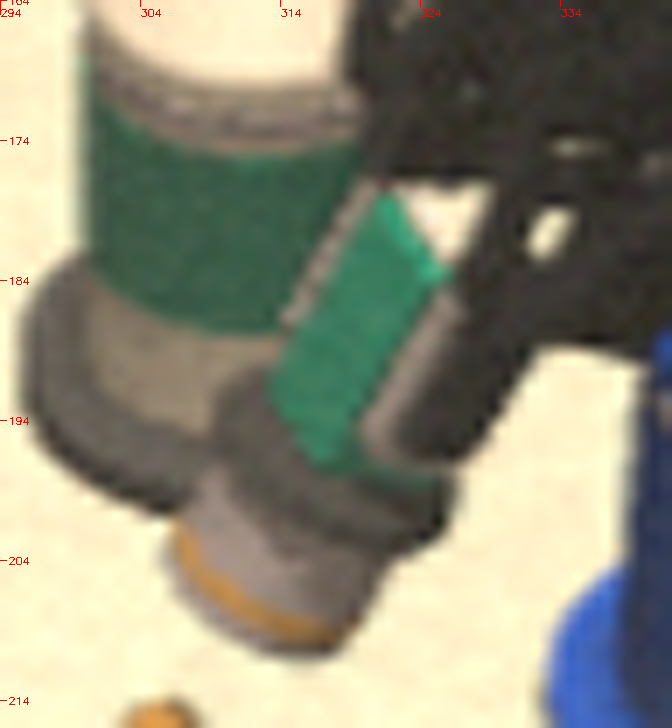

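View pics/t14z.png

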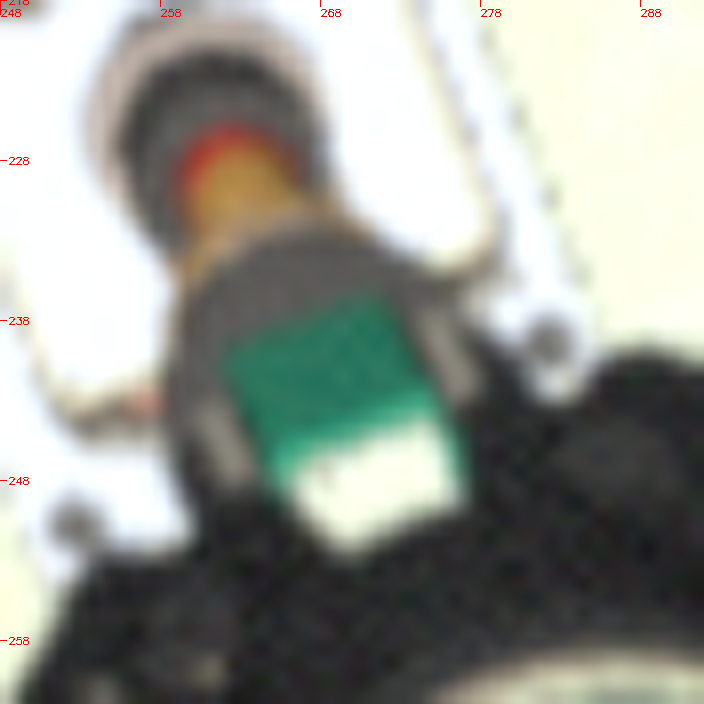

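```bash
cat > f14.py <<'E'
from fit import *
s=load("side14.npz");t=load("top14.npz")
z,r=st();p=z["tool_pos"]
sz=lambda q:T(q,(294,164),14); tz=lambda q:T(q,(248,218),16)
obs=[(s,[(14,14,86),(14,-14,86),(14,14,38),(14,-14,38),(0,0,0)],sz([(376,203),(430,280),(270,390),(315,465),(260,588)])),
     (t,[(14,-14,38),(14,14,38),(14,-14,86),(14,14,86)],tz([(225,352),(385,298),(265,455),(430,400)]))]
M,rr,d,res=fitc(obs,r,p+r.apply([0,0,.014]))
print("rot dev deg",np.degrees(d[3:]).round(2)); print([x.tolist() for x in res])
print("M in tool frame (mm):",(r.inv().apply(M-p)*1e3).round(1))
m=M-N; print("axial",m@a*1e3,"lat",Rins.inv().apply(m)*1e3, "axis angle deg",np.degrees(np.arccos(-rr.as_matrix()[:,2]@a)))
E
python3 f14.py
```

```text
rot dev deg [-1.59 -1.46  1.  ]
[[[0.0, -1.2], [0.2, -0.1], [-0.6, -0.3], [0.0, 1.1], [-0.0, 0.6]], [[-0.5, 0.2], [0.3, -0.3], [-0.4, 0.6], [0.6, -0.1]]]
M in tool frame (mm): [-3.7  0.1 13.8]
axial 31.83644674326804 lat [ -2.21042603  -1.12224837 -31.83644674] axis angle deg 2.158262832642525
```

```bash
sed -i 's/OFF=.*/OFF=np.array([-2.2,.2,14])\/1e3/' tgt.py; python3 - <<'E'
from tgt import *
aim(.01)
E
```

```text
t 12.27 pos [508.4  21.  169. ] F [-0.6  0.1 -2.1] w 0.317
need shift mm [ 0.8  1.  21.6] turn rad [-0.0007  0.0008  0.0016] q [-0.21 -0.34  2.33  0.38  0.78  0.75]
mouth rel tip: axial 31.6 lateral tool xy [-0.8 -1. ] F tool [-1.4 -0.3  1.6]
```

Call:
servo_tool(targets="0 0 0 0.8 1 4 20; 0 0 0 0 0 6 20; 0 0 0 0 0 6 20; 0 0 0 0 0 5 20; 0 0 0 0 0 0 20")

```text
time: 12.68
tool_pos: [0.5208, 0.0235, 0.1513]
tcp_rot: [-2.906, -0.572, -0.729]
wrist_force: [-0.4, -0.0, -1.5]
width: 0.313
```

```bash
python3 - <<'E'
from fit import *
aim(-.01)
look("15",[.52,.02,.14],w=70,h=60,s=10)
aim(-.01)
E
```

```text
t 12.68 pos [520.8  23.5 151.3] F [-0.4 -0.  -1.5] w 0.313
need shift mm [-2.  -1.4 20.2] turn rad [ 0.0019 -0.0025  0.0016] q [-0.19 -0.3   2.33  0.4   0.73  0.74]
mouth rel tip: axial 10.2 lateral tool xy [2.  1.4] F tool [-1.1 -0.1  1.1]
t 12.78 pos [520.9  23.4 152. ] F [ 0.6 -0.1 -2.7] w 0.318
need shift mm [-2.4 -1.5 20.8] turn rad [ 0.0022 -0.0031  0.0018] q [-0.19 -0.3   2.33  0.4   0.73  0.74]
mouth rel tip: axial 10.8 lateral tool xy [2.4 1.5] F tool [-0.8  0.3  2.6]
```

View pics/side15.png

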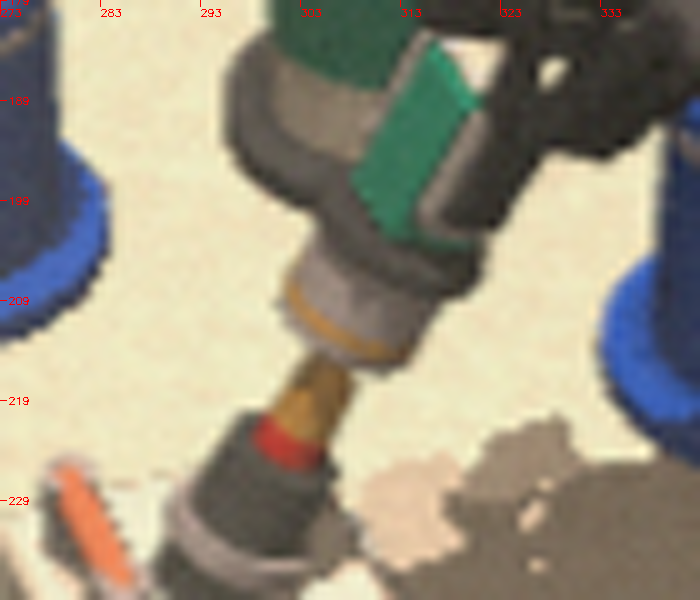

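View pics/top15.png

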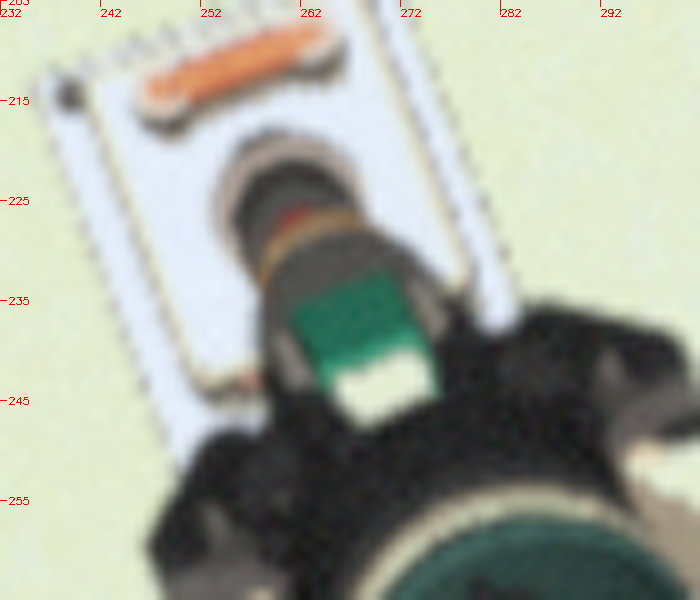

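Call:
servo_tool(targets="0.002 -0.003 0.002 -2.4 -1.5 0 20; 0 0 0 -0.5 -0.5 2 20; 0 0 0 0 0 0 20")

```text
time: 13.03
tool_pos: [0.5187, 0.0247, 0.1491]
tcp_rot: [-2.906, -0.569, -0.725]
wrist_force: [-0.4, 0.6, -2.5]
width: 0.317
```

```bash
python3 - <<'E'
from fit import *
aim(-.01)
look("16",[.52,.02,.14],w=70,h=60,s=10)
aim(-.01)
s=load("side16.npz");t=load("top16.npz");z,r=st()
uc=[tuple(proj(c,[.52,.02,.14])[0].astype(int)) for c in (s,t)]
wire([s,t],z["tool_pos"]+r.apply(OFF),r,0,["s16","t16"],12,64,50,uc)
E
```

```text
t 13.03 pos [518.7  24.7 149.1] F [-0.4  0.6 -2.5] w 0.317
need shift mm [ 0.5  0.5 19. ] turn rad [ 0.0002 -0.0003 -0.0004] q [-0.19 -0.3   2.34  0.4   0.72  0.74]
mouth rel tip: axial 9.0 lateral tool xy [-0.5 -0.5] F tool [-1.3 -0.7  2.2]
t 13.13 pos [518.9  24.6 149.5] F [-0.6  0.4 -2.3] w 0.316
need shift mm [ 0.1  0.4 19.2] turn rad [ 0.0006 -0.0008 -0.0002] q [-0.19 -0.3   2.34  0.4   0.72  0.74]
mouth rel tip: axial 9.2 lateral tool xy [-0.1 -0.4] F tool [-1.5 -0.6  1.8]
```

View pics/w_s16.png

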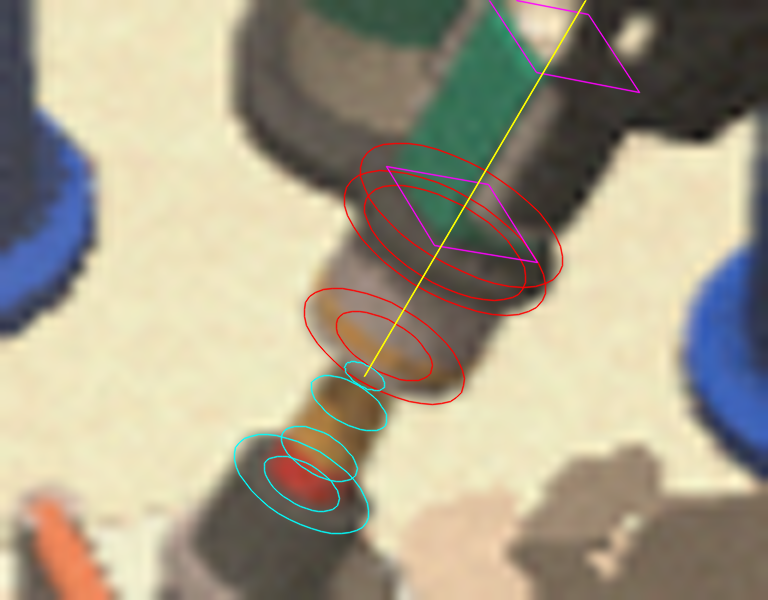

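View pics/w_t16.png

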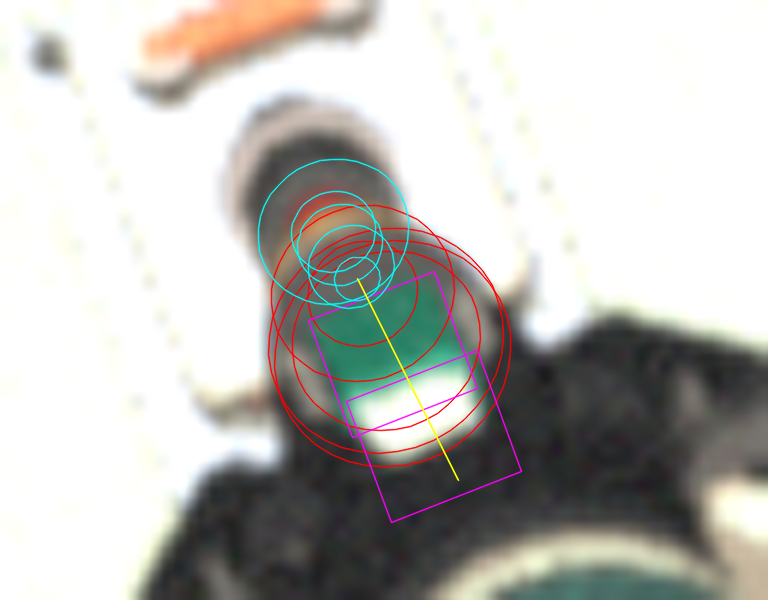

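The overlay shows the socket on the nipple axis laterally, and about 3 mm further out than the model. I'll advance along the axis.

Call:
servo_tool(targets="0 0 0 -0.3 0.1 5 20; 0 0 0 -0.4 -0.3 5 20; 0 0 0 -0.4 -0.3 5 20")

```text
time: 13.38
tool_pos: [0.526, 0.027, 0.1368]
tcp_rot: [-2.906, -0.569, -0.732]
wrist_force: [0.3, 0.0, -1.7]
width: 0.317
```

```bash
python3 - <<'E'
from fit import *
aim(-.02)
E
```

```text
t 13.38 pos [526.   27.  136.8] F [ 0.3  0.  -1.7] w 0.317
need shift mm [-0.6 -0.1 14.5] turn rad [ 0.0028 -0.0042  0.0002] q [-0.18 -0.27  2.34  0.41  0.68  0.73]
mouth rel tip: axial -5.5 lateral tool xy [0.6 0.1] F tool [-0.5  0.1  1.6]
```

Call:
servo_tool(targets="0.003 -0.004 0 -0.7 -0.1 3 20; 0 0 0 -0.2 -0.2 4 20; 0 0 0 -0.2 -0.2 3 20")

```text
time: 13.63
tool_pos: [0.5291, 0.0294, 0.1252]
tcp_rot: [-2.905, -0.571, -0.721]
wrist_force: [-0.8, -0.2, -2.3]
width: 0.322
```

```bash
python3 - <<'E'
from fit import *
aim(-.02)
look("17",[.52,.02,.14],w=70,h=60,s=10)
aim(-.02)
E
```

```text
t 13.63 pos [529.1  29.4 125.2] F [-0.8 -0.2 -2.3] w 0.322
need shift mm [1.6 1.  2.5] turn rad [-0.0015  0.0018 -0.    ] q [-0.17 -0.24  2.34  0.42  0.66  0.73]
mouth rel tip: axial -17.5 lateral tool xy [-1.6 -1. ] F tool [-1.8 -0.2  1.7]
t 13.73 pos [528.7  29.5 124.9] F [-0.   0.2 -1.9] w 0.318
need shift mm [2.  1.2 2.4] turn rad [-0.002   0.0026 -0.0001] q [-0.17 -0.24  2.34  0.42  0.66  0.73]
mouth rel tip: axial -17.6 lateral tool xy [-2.  -1.2] F tool [-0.8 -0.2  1.7]
```

View pics/side17.png

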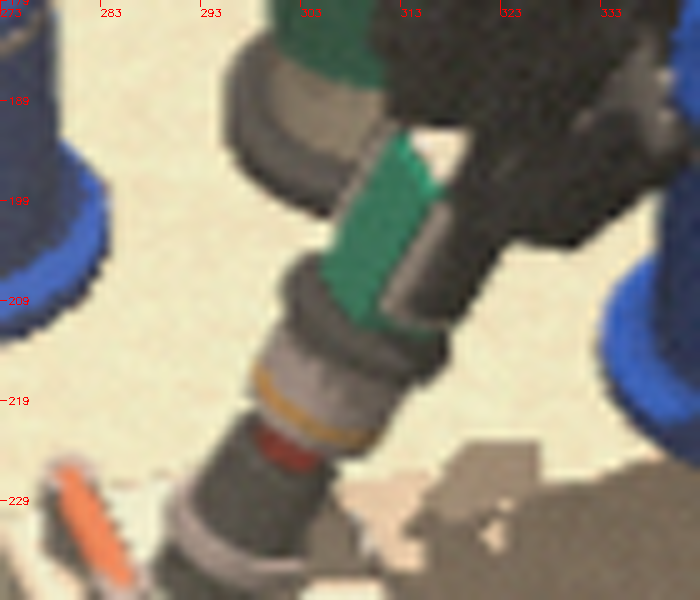

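View pics/top17.png

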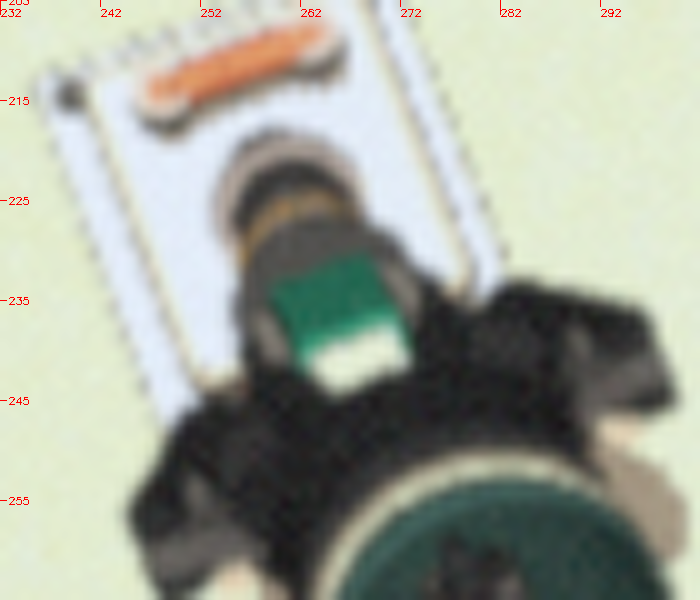

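The socket is on the nipple: only the red band shows, at (301,224), with the mouth rim just above it and no side load. Now I'll press in with small steps.

Call:
servo_tool(targets="-0.002 0.002 0 1 0.7 2 20; 0 0 0 0 0 2 20; 0 0 0 0 0 2 20", newtons=110)

```text
time: 13.98
tool_pos: [0.5324, 0.0302, 0.1209]
tcp_rot: [-2.906, -0.572, -0.723]
wrist_force: [-8.1, -2.1, 6.2]
width: 0.312
```

```bash
python3 - <<'E'
from fit import *
aim(-.029)
E
```

```text
t 13.98 pos [532.4  30.2 120.9] F [-8.1 -2.1  6.2] w 0.312
need shift mm [0.6 0.5 6.1] turn rad [-0.0003  0.001   0.0015] q [-0.17 -0.23  2.34  0.42  0.65  0.72]
mouth rel tip: axial -22.9 lateral tool xy [-0.6 -0.5] F tool [-4.4 -1.1 -9.4]
```

Call:
servo_tool(targets="0 0 0 0 0 2.5 20; 0 0 0 0 0 2.5 20; 0 0 0 0 0 3 20")

```text
time: 14.23
tool_pos: [0.5357, 0.0314, 0.1157]
tcp_rot: [-2.905, -0.577, -0.723]
wrist_force: [-40.2, -11.1, 45.3]
width: 0.315
```

```bash
python3 - <<'E'
from fit import *
aim(-.029)
E
```

```text
t 14.23 pos [535.7  31.4 115.7] F [-40.2 -11.1  45.3] w 0.315
need shift mm [-0.   0.3 -0.1] turn rad [-0.0007  0.0014  0.0042] q [-0.16 -0.21  2.34  0.43  0.64  0.72]
mouth rel tip: axial -29.1 lateral tool xy [-0.  -0.3] F tool [-15.3  -5.  -59.4]
```

It snapped through and hit the stop, with a brief 60 N peak at the wrist (limit 120). I'll ease off to a moderate holding push.

Call:
servo_tool(targets="0 0 0 -0.3 0 1.5 20; 0 0 0 0 0 2 20")

```text
time: 14.4
tool_pos: [0.5354, 0.0314, 0.1158]
tcp_rot: [-2.905, -0.586, -0.718]
wrist_force: [-27.5, -9.5, 27.2]
width: 0.317
```

```bash
python3 - <<'E'
from fit import *
aim(-.029)
E
```

```text
t 14.4 pos [535.4  31.4 115.8] F [-27.5  -9.5  27.2] w 0.317
need shift mm [0.2 0.5 0.1] turn rad [-0.0024  0.0044  0.0099] q [-0.16 -0.21  2.34  0.42  0.64  0.71]
mouth rel tip: axial -28.9 lateral tool xy [-0.2 -0.5] F tool [-13.   -1.8 -37.6]
```

Call:
servo_tool(targets="0 0.003 0.005 -0.8 0 0.8 20; 0 0 0 -0.4 0 1 20")

```text
time: 14.57
tool_pos: [0.5348, 0.0311, 0.1159]
tcp_rot: [-2.903, -0.581, -0.722]
wrist_force: [-6.7, -1.6, 6.2]
width: 0.313
```

```bash
python3 - <<'E'
from fit import *
aim(-.029)
look("18",[.52,.02,.14],w=70,h=60,s=10)
aim(-.029)
E
```

```text
t 14.57 pos [534.8  31.1 115.9] F [-6.7 -1.6  6.2] w 0.313
need shift mm [0.7 0.4 0.6] turn rad [-0.0029  0.0013  0.0071] q [-0.17 -0.21  2.34  0.43  0.64  0.71]
mouth rel tip: axial -28.4 lateral tool xy [-0.7 -0.4] F tool [-3.  -1.1 -8.7]
t 14.67 pos [534.8  31.2 115.9] F [-9.9 -1.8  8.5] w 0.318
need shift mm [0.7 0.4 0.5] turn rad [-0.0029  0.0015  0.0072] q [-0.17 -0.21  2.34  0.43  0.64  0.71]
mouth rel tip: axial -28.5 lateral tool xy [-0.7 -0.4] F tool [ -4.7  -2.1 -12.2]
```

View pics/side18.png

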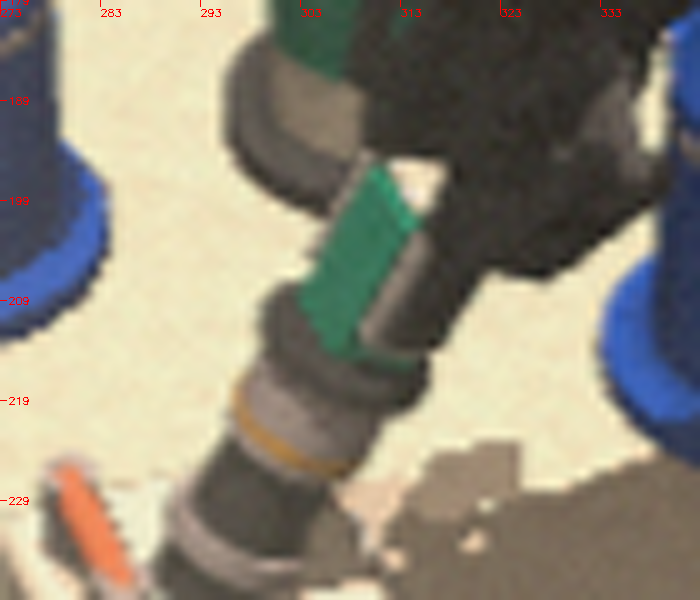

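View pics/top18.png

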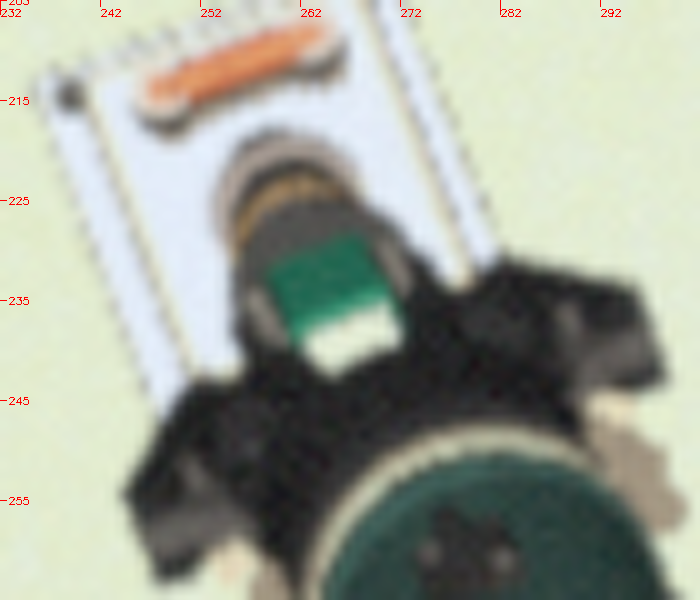

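The red band is gone in the side view; the mouth rim at (303,225) sits right at the boss end. The axial reaction is about 12–14 N. I'll add a little more push for margin, let it settle and check again.

Call:
servo_tool(targets="-0.002 0.001 0.003 -0.2 0.2 1.3 20; 0 0 0 -0.2 0 1.5 20")

```text
time: 14.83
tool_pos: [0.5352, 0.0313, 0.1159]
tcp_rot: [-2.904, -0.581, -0.723]
wrist_force: [-21.7, -6.7, 20.9]
width: 0.312
```

```bash
python3 - <<'E'
from fit import *
aim(-.029)
look("19",[.52,.02,.14],w=70,h=60,s=10)
for i in range(3):
    from workcell import read_camera
    read_camera("top"); aim(-.029)
E
```

```text
t 14.83 pos [535.2  31.3 115.9] F [-21.7  -6.7  20.9] w 0.312
need shift mm [0.3 0.4 0.3] turn rad [-0.002   0.0008  0.007 ] q [-0.17 -0.21  2.34  0.43  0.64  0.71]
mouth rel tip: axial -28.7 lateral tool xy [-0.3 -0.4] F tool [-10.2  -2.2 -29.1]
t 14.98 pos [535.2  31.3 115.9] F [-18.5  -4.5  16.2] w 0.315
need shift mm [0.3 0.4 0.3] turn rad [-0.002   0.0009  0.0071] q [-0.17 -0.21  2.34  0.43  0.64  0.71]
mouth rel tip: axial -28.7 lateral tool xy [-0.4 -0.4] F tool [ -9.   -2.9 -23.1]
t 15.03 pos [535.1  31.3 115.9] F [-17.3  -5.6  17.1] w 0.316
need shift mm [0.4 0.4 0.3] turn rad [-0.0021  0.001   0.0071] q [-0.17 -0.21  2.34  0.43  0.64  0.71]
mouth rel tip: axial -28.7 lateral tool xy [-0.4 -0.4] F tool [ -8.   -1.5 -23.6]
t 15.08 pos [535.2  31.3 115.9] F [-18.7  -4.6  17.3] w 0.316
need shift mm [0.4 0.4 0.3] turn rad [-0.002   0.0009  0.0071] q [-0.17 -0.21  2.34  0.43  0.64  0.71]
mouth rel tip: axial -28.7 lateral tool xy [-0.4 -0.4] F tool [ -8.7  -3.  -24.2]
```

```bash
python3 - <<'E'
from fit import *
c=load("side19.npz"); cv2.imwrite("pics/full19.png",cv2.resize(c["image"][:,:,::-1],(800,600)))
crop(c,305,215,40,44,14,"s19z.png")
E
```

```text
(no output)
```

View pics/s19z.png

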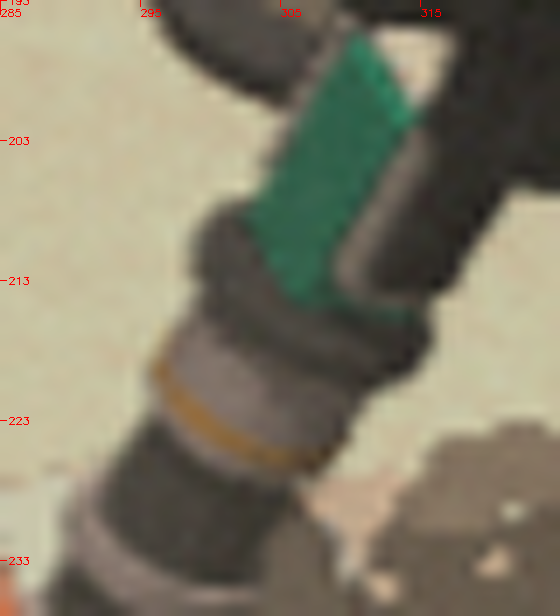

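View pics/full19.png

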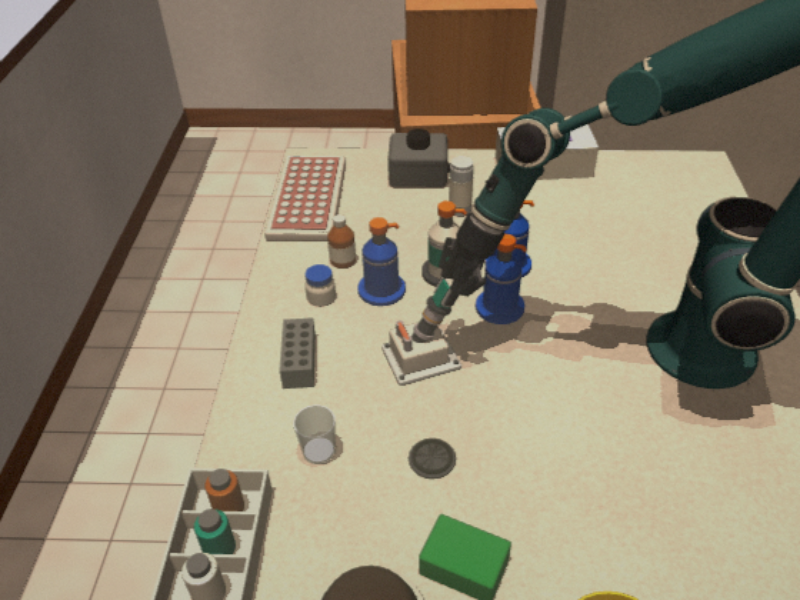

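The enlarged view shows the socket straight in line with the boss, with no red band and the rim closed up to the boss end at about (301,226). The full view shows everything else where it was. I'll hand the job in while still pressing.

```bash
python3 - <<'E'
from workcell import finish_job,bot
print(finish_job()); print(bot.read_state()["wrist_force"],bot.read_state()["width"])
E
```

```text
the job is handed in; nothing more can be done
None
the job is handed in; nothing more can be done
```

I pressed the orange cap fully down and let it spring back. I then picked up the coupler, pushed it onto the tilted nipple until it snapped home, and handed the job in still gripping and pressing it. The robot clock read about 15 s of the 61 s allowed.

**Cap:** it hit its hard stop at 23 N, and a picture afterwards showed it back up. I did not touch it again.

**Coupler seated:** after the snap the socket sat at about −28.7 mm, against a model value of −29. The axial push held steady at about 24 N, with about 9 N sideways. The red band is gone in the last side view, and the grip opening is about 27 mm. The socket looks in line with the boss.

**Other things on the bench:** the last side view shows the bystanders and blue look-alikes where they were.

**Checks that disagreed:**
- **Reported tool position:** it lies about 33 mm beyond the real fingertips along the tool axis. Because of this, my first descent stopped short of the cap. I corrected for it using contact and the pictures.
- **Coupler tilt:** picture fits before insertion suggested the coupler was about 2° off the nipple axis, which is close to what those fits can resolve. I did not correct for it.
- **Force at the snap:** the wrist force peaked at about 60 N, under the 120 N wrist limit, then I eased it off. I read that force at the wrist, passing through the held coupler. I did not measure the 40 N limit for the arm or gripper body separately.

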